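# Refit the strainer of a wire-scrap suction pot

### The job

Fit the small strainer disc flat and fully down in the inclined mouth of the grey suction pot, and let go of it there. Then set the eared lug ring over the mouth and screw it clockwise until it is down and against its stop, holding the disc in; let go, and leave the other things on the bench where they are.

Things in the scene. Friction and masses are not known exactly. Their poses are not given: they have to be found in the camera images.
- pot: The fixed grey suction pot: base 120 x 110 mm, body 100 mm across, rounded top 138 mm high. Origin under its centre, z up; its front is -x. The bare aluminium neck rises from its top, leaning 30 degrees from vertical towards the pot's -x.
- neck: The neck's mouth. Origin: centre of the mouth in the rim's plane, 169 mm above the bench. z: out along the neck's axis; y: level; -x: to the rim's low (front) side, +x: to its high side. Rim 43 mm across; round recess in it 38 mm across, 5 mm deep, flat floor. Coarse thread outside, 52 mm across; below it the neck is bare to 40 mm from the rim.
- disc_c (a point): Strainer disc, loose: plain steel, 34 mm across, 5 mm thick, ring of small holes, upright grip fin on its middle: 20 mm along x, 9 mm thick along y, 5 to 25 mm above the underside. Point: on the axis, 12.5 mm above the underside; z up the fin. Starts flat, fin up. 50 g, varies.
- disc: The same disc, origin at the centre of its underside, same axes.
- seat_c (a point): Fixed point on the neck's axis, 7.5 mm outside the rim: where disc_c is when the disc is fully seated, underside on the recess floor, plate flush with the rim. Axes as the neck.
- ring_c (a point): Lug ring, loose: aluminium, 18 mm tall, skirt 61 mm across (56 inside), flange inwards at the top, 3 mm thick, 29 mm hole. Ears at +x and -x reach 42 mm from the axis, 10 mm wide. Grip flats at +y and -y, 62 mm apart, 24 mm long, 1 to 17 mm above the underside. Point: on the axis, half-way up; z from skirt to flange. Starts skirt down. Half a turn makes no difference. 70 g, varies.
- ring: The same ring, origin at the centre of its underside, same axes. Inside the skirt, under the ears (+x and -x), are two pins 4 mm thick, centred 3 mm above the underside, reaching in to 23 mm from the axis: they run in the neck's thread. The ring fits the thread with 2 mm of play all round, the pins 1 to 2 mm along the axis.
- home_c (a point): Fixed point on the neck's axis, 6 mm inside the rim: where ring_c is with the ring home, flange on the rim. Axes as the neck. The thread's two entry gaps, 30 degrees wide, are at neck +x and -x: ears there, the ring goes on to 5.5 mm above home. Turned clockwise looking into the mouth (negative about z), it sinks evenly, home at 60 degrees, then level to a hard stop at 72.
- oiler: Bystander: white bottle, 38 mm across, 115 mm high; origin at its underside.
- tin: Bystander: steel can, 48 mm across, 70 mm high; origin at its underside.
- collar: Bystander: plain steel collar with no ears, 60 mm across, 40 mm hole, 14 mm high; origin at its underside.
- blank: Bystander: plain steel disc with no fin, 48 mm across, 6 mm thick; origin at its underside.
- driver: Bystander: screwdriver, 170 mm, lying along its x.
- pliers: Bystander: pliers, 170 mm long, 55 mm wide, 14 mm high, lying along their x.
- die: Bystander: upright steel crimping die, foot 60 x 50 mm, 108 mm high; origin at its underside.
- spool: Bystander: empty grey spool standing on end, 60 mm across, 60 mm high; origin at its underside.
Mind the look-alikes: they are no part of the job. What is shaped like the ring but black, blue or green is not meant.

How it is judged:
By the outcome, as a careful person would: the job done as asked, in the order asked, and still so for the second after the job is handed in, with the robot touching nothing.
It also fails if it takes over 72 s, if anything falls off the work surface, if the arm or the gripper's body presses on something with over 40 N, if the wrist force passes 120 N, or if a joint passes its speed limit or range.

### The arm

A 6-joint arm with a two-finger parallel gripper is mounted at the origin on the work surface. World frame = base frame: x ahead of the robot, y to its left, z up, the work surface at z = 0. Lengths are in mm, angles in rad, forces in N, time in s.
With the tool pointing down it reaches from about 300 to 950 mm from the base axis. Payload 3.1 kg.
Tool frame: the origin (TCP) lies on the mounting face of the last link; the fingertips stand 173 mm ahead of it and the grasp point (between the pads) lies 155 mm ahead of it; x points along the fingers, y is the direction in which the jaws open and shut, and the axes are right-handed (so a half turn about x gives the same grasp; the last joint's range is limited). The gripper opens to 85 mm and grips with 20 to 120 N. Pads are 22 mm wide; open, the fingers measure 114 mm over their backs; the gripper's body (76 mm by 85 mm) begins 54 mm behind the grasp point. The pads swing forward as they close: fully open they stand 13 mm farther back than shut.
Start: joints at [1.185, 0.308, 1.634, -0, 1.2, -0.07], TCP at [194.137, 594.091, 404.672] pointing down, gripper open.
Joint ranges: [-3.06, 3.06], [-0.79, 1.96], [0.05, 2.63], [-1.19, 4.34], [0.05, 2.64], [-2.94, 2.94]. Speed limits (rad/s): [2.79, 2.79, 3.14, 3.14, 3.14, 3.14].

### API

Orientations are given as a unit quaternion [x, y, z, w].
In Python, from plant import robot, cams, finder gives the robot as it stands.
- The arm moves only by the tool move_arm, never from a script. Its argument "targets" is a list of rows, each an object with "travel": the shift along the world's x, y, z scaled (see below), a list of three; "rot": the turn, a rotation vector about the world's x, y, z scaled (see below), a list of three; "hand": the finger opening in mm, from 0 to 85.4. In form: [{"travel": [dx, dy, dz], "rot": [wx, wy, wz], "hand": hand}, ...]. A call has 1 to 12 rows; each row shifts and turns the commanded pose from where the row before left it; what a row does not reach is not made up. The controller multiplies each number of a shift by 400 mm and each number of a turn by pi rad. A row lasts 1/8 s, in which the tool goes at most 62.5 mm and 10.7 degrees, less where a joint would pass 70% of its speed; a pose out of reach is approached as far as the arm can. A call with a number of a shift or a turn outside -1 to 1 is refused whole. A call with a gripper value outside its range is refused whole. The fingers move at their own pace and stop on an object; "force" is the grip in N (left out, the last holds). Time passes only in rows, so rows that do not move let the fingers close. It gives the time, the measured TCP pose, the force and the opening at its end, in the units of the state.
- robot.sense(): the state, without advancing time (a new reading comes with each control period).
- cams.read_camera(name): name is "scene" or "top" or "wrist"; returns (picture, depth): 400x640x3 uint8, red, green, blue; 400x640 float32, mm along the optical axis (not along the pixel's ray), 0 where there is no reading.
- cams.camera_info(name): a dict with "camera_matrix" (3x3 intrinsics, pixels), "rvec" (rotation vector, rad) and "tvec" (3), from world to camera coordinates, as OpenCV has them. Camera axes: x right, y down, z forward; pixel columns grow to the right and rows downward; lengths in mm; the calibration is good to about 2 mm. The wrist camera is an equidistant fisheye: a pixel r from the principal point sees the ray r / f radians off the axis. A picture is of the moment at which its call begins: read the wrist's pose just before it. camera_info takes no time and is no camera call; for the wrist camera it gives the pose at the moment of the call.
- robot.hand_in(): hands the job in, once; it reports no verdict.
Trained networks look in the newest picture that a camera, given by its name, has taken for a name from the list of things; names that differ only in an ending like _2 or _b are one class to them, and where a whole thing is asked for, a point or a joint stands for the part that bears it (a point fixed in the world has none). Each returns a list of dicts, best first, with "confidence" (0 to 1); they miss things now and then, are a little off and sometimes report something else, mostly with a low value. They report only what shows in the picture. A call takes as long as a camera call. They do not tell look-alikes from the thing itself.
- finder.search_frame(camera, thing): "rect" ([left, top, width, height] in pixels, round what is visible of it).
The state is a dict: "clock": time; "joint_positions": joint angles; "joint_velocities": joint speeds; "tau": joint torques, N m; "position": TCP position; "tool_rot": TCP orientation; "force": force on the tool from outside, world axes, zero at the start; "wrist_torque": the same for the moment, N m; "opening": opening from 0.0 (shut) to 1.0 (fully open).
Only numpy, scipy, OpenCV 4.12 (cv2) and the standard library are available. Lean on these libraries where they do the work, as an engineer would, in place of code of your own. Each camera call takes 0.05 s, during which the arm holds its last target.

## Working session

There is one attempt and no reset: what is moved stays moved. The work goes in short steps, Python scripts to look and compute and a tool call to move; the robot and the scene stay as the last step left them, time stands still between calls to the robot, and variables do not carry over. Pictures are saved under pics/ and viewed, and the job is handed in when it is done.

Besides the shell and the picture viewer there is one more tool, called after "Request:" as a command line: name --argument value ..., lists and objects as JSON in quotes. move_arm: Moves the arm, as the interface text tells. Shifts and turns lie within -1 to 1; 1 stands for 400 mm of shift or pi rad of turn. Its arguments: {"type":"object","properties":{"targets":{"type":"array","items":{"type":"object","properties":{"travel":{"type":"array","items":{"type":"number","minimum":-1,"maximum":1}},"rot":{"type":"array","items":{"type":"number","minimum":-1,"maximum":1}},"hand":{"type":"number"}}}},"force":{"type":"number"}},"required":["targets"]}

```bash
ls; mkdir -p pics
python3 - <<'E'
from plant import robot,cams,finder
import cv2,numpy as np
print(robot.sense())
for n in ["scene","top","wrist"]:
    im,d=cams.read_camera(n)
    cv2.imwrite(f"pics/{n}0.png",im[:,:,::-1]); np.save(f"/tmp/{n}0.npy",d)
    i=cams.camera_info(n); print(n,i)
    for t in ["pot","neck","disc","ring"]:
        print(t,[(np.round(r["rect"]).tolist(),round(r["confidence"],2)) for r in finder.search_frame(n,t)])
print(robot.sense()["clock"])
E
```

```text
pics
{'clock': 0.0, 'joint_positions': array([ 1.18531140e+00,  3.09025381e-01,  1.63520657e+00,  1.15427827e-06,
        1.19968610e+00, -6.97004541e-02]), 'joint_velocities': array([-0.00132024, -0.00032058, -0.00025026, -0.00075857,  0.00122073,
        0.00060473]), 'tau': array([-3.57251229e-04, -4.15258956e+01, -2.76660866e+01, -1.72584218e-04,
        1.02082134e-02, -9.65769289e-06]), 'position': array([193.96657788, 593.69061193, 403.4243774 ]), 'tool_rot': array([ 0.11038256,  0.69849639, -0.11198429,  0.69812464]), 'force': array([-0.10437532,  0.06546868,  0.41953794]), 'wrist_torque': array([0.02318088, 0.02715383, 0.04302515]), 'opening': 0.9974484297816462}
scene {'camera_matrix': array([[477.66016695,   0.        , 326.25649492],
       [  0.        , 477.66016695, 199.52573474],
       [  0.        ,   0.        ,   1.        ]]), 'rvec': array([ 1.62580357,  1.70107459, -0.83350374]), 'tvec': array([  27.41472024, -224.64398577, 1939.51084176])}
pot [([227.0, 173.0, 35.0, 71.0], 0.56)]
neck [([233.0, 176.0, 16.0, 16.0], 0.74)]
disc [([267.0, 209.0, 19.0, 37.0], 0.34
[... 599 characters left out ...]
)]
disc [([260.0, 260.0, 21.0, 23.0], 0.16)]
ring [([318.0, 264.0, 21.0, 20.0], 0.79), ([215.0, 261.0, 18.0, 30.0], 0.75), ([191.0, 181.0, 20.0, 25.0], 0.64), ([296.0, 178.0, 24.0, 22.0], 0.58), ([304.0, 221.0, 23.0, 24.0], 0.58), ([381.0, 126.0, 20.0, 53.0], 0.46)]
wrist {'camera_matrix': array([[309.70691629,   0.        , 323.79368565],
       [  0.        , 309.70691629, 197.26862067],
       [  0.        ,   0.        ,   1.        ]]), 'rvec': array([-2.3394978 , -1.69647494, -0.25438405]), 'tvec': array([-626.50111266,  -38.33432976,  381.27047744])}
pot [([46.0, 372.0, 26.0, 28.0], 0.8)]
neck []
disc []
ring [([70.0, 329.0, 23.0, 26.0], 0.52), ([169.0, 347.0, 15.0, 13.0], 0.44)]
0.75
```

Run:
```python
import cv2
a=cv2.imread("pics/top0.png")[110:310,170:450]; cv2.imwrite("pics/top0z.png",cv2.resize(a,None,fx=2.8,fy=2.8,interpolation=cv2.INTER_CUBIC))
a=cv2.imread("pics/scene0.png")[150:290,200:470]; cv2.imwrite("pics/scene0z.png",cv2.resize(a,None,fx=2.9,fy=2.9,interpolation=cv2.INTER_CUBIC))
```

```text
(no output)
```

View pics/top0z.png

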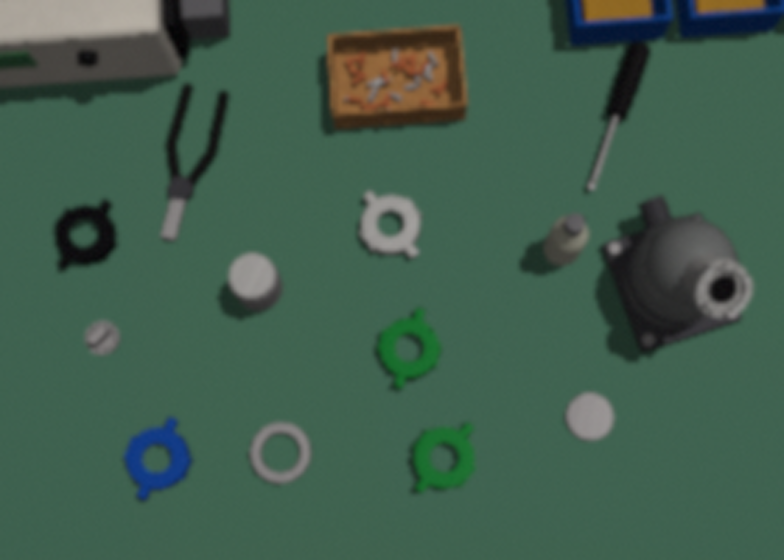

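View pics/scene0z.png

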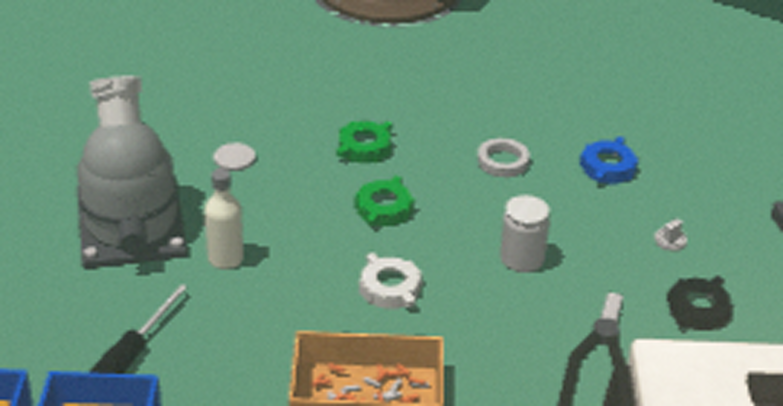

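View pics/top0.png

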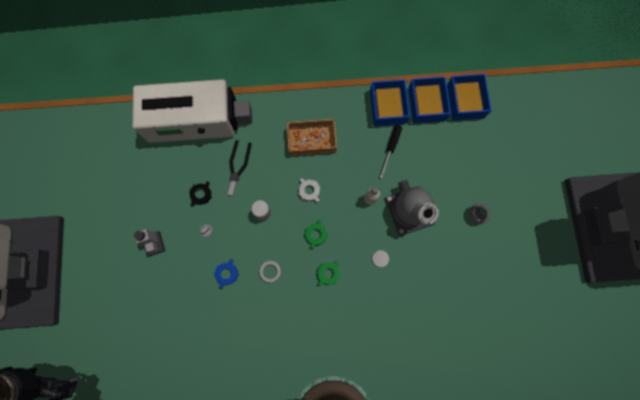

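View pics/wrist0.png

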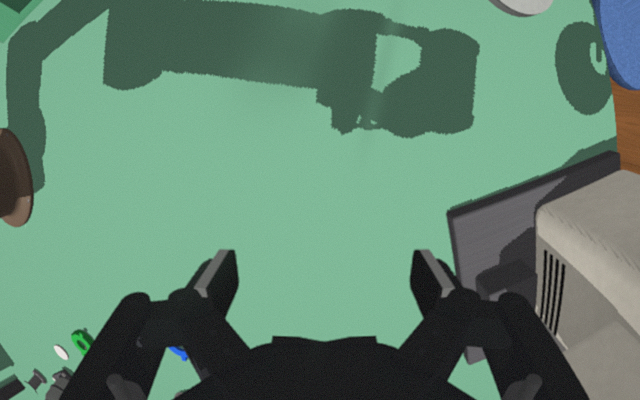

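The top view shows the finned disc at about (206,231), the aluminium eared ring at (309,190) and the mouth at (428,213). The black, blue and green rings are look-alikes.

```bash
cat > h.py <<'E'
import numpy as np,cv2
from scipy.spatial.transform import Rotation as R
def ray(info,u,v,fish=False):
    K=info["camera_matrix"]; Rm=cv2.Rodrigues(np.array(info["rvec"]))[0]; t=np.array(info["tvec"])
    x=(u-K[0,2])/K[0,0]; y=(v-K[1,2])/K[1,1]
    if fish:
        r=np.hypot(x,y); s=np.tan(r)/r if r>1e-9 else 1; x*=s;y*=s   # r<90deg
    d=np.array([x,y,1.0])
    return -Rm.T@t, Rm.T@d   # depth z scales d
def at_depth(info,u,v,d,fish=False):
    o,r=ray(info,u,v,fish); return o+r*d
def at_z(info,u,v,z,fish=False):
    o,r=ray(info,u,v,fish); return o+r*(z-o[2])/r[2]
def proj(info,P,fish=False):
    K=info["camera_matrix"]; Rm=cv2.Rodrigues(np.array(info["rvec"]))[0]; p=(np.atleast_2d(P)@Rm.T)+np.array(info["tvec"])
    x=p[:,0]/p[:,2];y=p[:,1]/p[:,2]
    if fish:
        r=np.hypot(x,y); s=np.arctan(r)/np.maximum(r,1e-9); x=x*s;y=y*s
    return np.c_[x*K[0,0]+K[0,2],y*K[1,1]+K[1,2]]
E
python3 - <<'E'
from h import *
from plant import cams
i=cams.camera_info("top"); d=np.load("/tmp/top0.npy")
o,_=ray(i,0,0);print("cam",o)
for n,u,v in [("disc",206.4,230.7),("ring",309.3,189.6),("mouth",428,213),("blank",381,259),("potbody",410,207)]:
    dd=d[int(round(v))-1:int(round(v))+2,int(round(u))-1:int(round(u))+2]
    print(n,np.round(np.median(dd)),at_depth(i,u,v,np.median(dd)).round(1),at_z(i,u,v,0).round(1))
print(at_z(i,308.9-6,189-9,10), proj(i,[[500,0,0],[500,100,0]]))
# ears ring crop (368,198),(412,250); 
for c in [(368,198),(412,252),(390,223),(88,345),(116,330)]:
    print(c,at_z(i,170+c[0]/2.8,110+c[1]/2.8,18))
# corners of pot base crop bolts
for c in [(615,248),(648,340),(655,208),(722,288)]: print(c,at_z(i,170+c[0]/2.8,110+c[1]/2.8,12), at_z(i,170+c[0]/2.8,110+c[1]/2.8,169))
E
```

```text
cam [ 317.24478399   15.47144835 1233.346662  ]
disc 1237.0 [525.2 320.4   7.1] [526.4 322.1   0. ]
ring 1270.0 [6.248e+02 1.840e+01 5.000e-01] [624.9  18.4   0. ]
mouth 1089.0 [ 500.7 -275.2  163.2] [ 528.7 -319.5    0. ]
blank 1221.0 [ 406.9 -168.5    5.8] [ 407.3 -169.3    0. ]
potbody 1128.0 [ 526.  -239.9  128.6] [ 550.4 -269.7    0. ]
[652.7243868   34.96690508  10.        ] [[318.85952894 231.21640152]
 [284.10690764 233.88110334]]
(368, 198) [648.71827595  39.24950693  18.        ]
(412, 252) [587.97460947  -1.86018179  18.        ]
(390, 223) [620.31629058  18.43814262  18.        ]
(88, 345) [517.25949438 331.83356898  18.        ]
(116, 330) [530.40314936 303.256691    18.        ]
(615, 248) [ 577.35203439 -211.26971101   12.        ] [ 543.91612338 -182.12289862  169.        ]
(648, 340) [ 479.51288847 -233.89592846   12.        ] [ 458.65387015 -201.84059202  169.        ]
(655, 208) [ 616.5591864  -257.54640152   12.        ] [ 578.08332804 -222.45087642  169.        ]
(722, 288) [ 527.086741   -315.87222746   12.        ] [ 500.11226416 -273.27911388  169.        ]
```

Run:
```python
from h import *
from plant import cams,robot
s=robot.sense(); T=R.from_quat(s["tool_rot"]).as_matrix(); print(T.round(3))
i=cams.camera_info("wrist"); o,r=ray(i,323.8,197.3)
print("cam in tool",T.T@(o-s["position"]),"axis in tool",T.T@r)
Rm=cv2.Rodrigues(i["rvec"])[0]; print((T.T@Rm.T).round(3))
d=np.load("/tmp/wrist0.npy")
# pad tips
P=[]
for v in range(240,300,6):
    for u in (205,215,225,232,415,420,430,440):
        if d[v,u]>0 and d[v,u]<250: print(u,v,(T.T@(at_depth(i,u,v,d[v,u],True)-s["position"])).round(1))
```

```text
[[ 0.     0.311  0.951]
 [ 0.     0.951 -0.311]
 [-1.     0.     0.   ]]
cam in tool [ 28.89311136   1.48984156 -75.06066015] axis in tool [ 9.56019392e-01 -4.95850431e-06  2.93303483e-01]
[[-0.    -0.293  0.956]
 [ 1.    -0.    -0.   ]
 [ 0.     0.956  0.293]]
225 252 [151.5 -43.9 -11.1]
232 252 [154.7 -41.6  -9.6]
415 252 [154.  44. -10.]
420 252 [151.6  45.6 -11.1]
430 252 [150.4  50.1 -11.6]
215 258 [144.5 -46.5 -11.6]
225 258 [145.9 -42.2 -11.1]
232 258 [154.3 -41.8  -6.6]
415 258 [153.6  44.3  -7. ]
420 258 [146.7  44.3 -10.7]
430 258 [143.9  48.  -12. ]
205 264 [146.7 -52.9  -7. ]
215 264 [139.  -44.7 -11.7]
225 264 [142.6 -41.5  -9.8]
232 264 [150.6 -41.   -5.4]
415 264 [153.3  44.6  -3.9]
420 264 [143.5  43.5  -9.4]
430 264 [139.9  46.8 -11.2]
440 264 [145.7  54.2  -7.6]
205 270 [134.3 -47.7 -11.2]
215 270 [134.6 -43.3 -11.4]
225 270 [141.4 -41.4  -7.5]
232 270 [150.  -41.2  -2.6]
415 270 [152.2  44.6  -1.2]
420 270 [143.9  44.1  -6.1]
430 270 [134.8  45.2 -11.3]
440 270 [133.9  49.3 -11.6]
205 276 [129.9 -46.2 -11. ]
215 276 [129.4 -41.5 -11.7]
225 276 [139.4 -41.1  -5.7]
232 276 [ 1.489e+02 -4.130e+01  1.000e-01]
415 276 [149.7  44.2   0.6]
420 276 [143.4  44.4  -3.2]
430 276 [132.   44.5 -10.1]
440 276 [129.6  47.8 -11.3]
205 282 [125.  -44.4 -11.4]
215 282 [128.1 -41.4  -9.7]
225 282 [138.9 -41.4  -2.9]
232 282 [147.4 -41.2   2.4]
415 282 [147.5  43.9   2.5]
420 282 [143.   44.7  -0.3]
430 282 [130.2  44.2  -8.3]
440 282 [125.9  46.6 -10.9]
205 288 [120.8 -42.9 -11.4]
215 288 [126.  -41.   -8.2]
225 288 [137.9 -41.5  -0.4]
232 288 [145.9 -41.1   4.9]
415 288 [147.4  44.3   5.9]
420 288 [140.7  44.3   1.4]
430 288 [128.1  43.8  -6.8]
440 288 [120.9  44.8 -11.5]
205 294 [120.6 -43.3  -8.8]
215 294 [125.3 -41.2  -5.8]
225 294 [136.6 -41.5   2. ]
232 294 [144.3 -41.    7.2]
415 294 [146.5  44.5   8.8]
420 294 [139.3  44.3   3.8]
430 294 [127.5  44.   -4.3]
440 294 [120.5  45.1  -9. ]
```

Request:
move_arm --targets '[{"travel": [0.1,-0.085,0],"rot": [0,0,0],"hand": 85},{"travel": [0.1,-0.085,0],"rot": [0,0,0],"hand": 85},{"travel": [0.1,-0.085,0],"rot": [0,0,0],"hand": 85},{"travel": [0.1,-0.085,-0.02],"rot": [0,0,0],"hand": 85},{"travel": [0.1,-0.085,-0.03],"rot": [0,0,0],"hand": 85},{"travel": [0.1,-0.085,-0.03],"rot": [0,0,0],"hand": 85},{"travel": [0.1,-0.085,-0.03],"rot": [0,0,0],"hand": 85},{"travel": [0.08,-0.085,-0.03],"rot": [0,0,0],"hand": 85},{"travel": [0,0,0],"rot": [0,0,0],"hand": 85}]'

```text
clock: 1.88
position: [507.9, 319.5, 347.5]
tool_rot: [0.112, 0.698, -0.113, 0.698]
force: [0.2, -0.1, -0.8]
opening: 0.993
```

```bash
cat > look.py <<'E'
from h import *
from plant import cams,robot,finder
import sys,json
def look(tag,things=(),cam="wrist"):
    s=robot.sense(); info=cams.camera_info(cam); im,d=cams.read_camera(cam)
    cv2.imwrite(f"pics/{tag}.png",im[:,:,::-1]); np.save(f"/tmp/{tag}_d.npy",d)
    import pickle; pickle.dump((s,info),open(f"/tmp/{tag}.pkl","wb"))
    for t in things: print(t,[(np.round(r["rect"]).tolist(),round(r["confidence"],2)) for r in finder.search_frame(cam,t)])
    print("joints",s["joint_positions"].round(2),s["clock"])
def load(tag):
    import pickle; s,i=pickle.load(open(f"/tmp/{tag}.pkl","rb")); return s,i,np.load(f"/tmp/{tag}_d.npy"),cv2.imread(f"pics/{tag}.png")
E
python3 -c "
from look import *
look('w1',['disc','ring','neck'])"
```

```text
disc [([314.0, 178.0, 33.0, 32.0], 0.7)]
ring [([344.0, 250.0, 56.0, 59.0], 0.83), ([82.0, 214.0, 40.0, 60.0], 0.81), ([314.0, 180.0, 33.0, 31.0], 0.73), ([44.0, 147.0, 35.0, 54.0], 0.7), ([206.0, 56.0, 68.0, 84.0], 0.56)]
neck [([294.0, 285.0, 29.0, 56.0], 0.63)]
joints [ 0.49  0.32  1.74 -0.    1.08 -0.76] 1.875
```

View pics/w1.png

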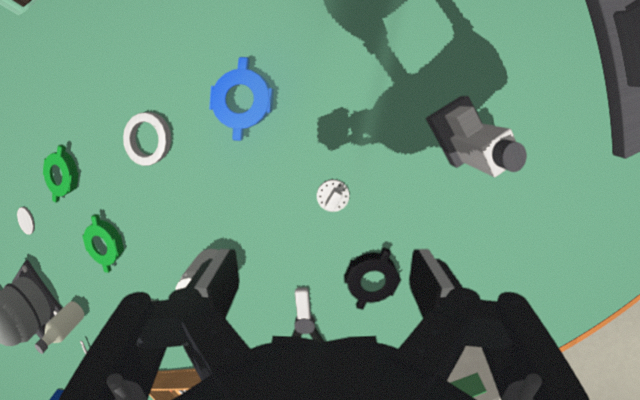

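The disc is at about (333,195), with its fin running diagonally. The look-alike rings and the die are round it.

Run:
```python
from look import *
s,i,d,im=load('w1')
c=im[170:220,305:360]; cv2.imwrite("pics/w1z.png",cv2.resize(c,None,fx=10,fy=10,interpolation=cv2.INTER_CUBIC))
pts=[];uv=[]
for v in range(172,218):
    for u in range(308,356):
        pts.append(at_depth(i,u,v,d[v,u],True)); uv.append((u,v))
pts=np.array(pts); uv=np.array(uv); print(np.percentile(pts[:,2],[1,10,50,90,97,99]).round(1))
f=pts[pts[:,2]>12]; print("fin",len(f),f.mean(0).round(1),f.max(0).round(1),f.min(0).round(1))
rect=cv2.minAreaRect(f[:,:2].astype(np.float32)); print(rect)
w,V=np.linalg.eigh(np.cov(f[:,:2].T)); print(w,V[:,1],np.degrees(np.arctan2(V[1,1],V[0,1])))
# plate by colour
hsv=cv2.cvtColor(im,cv2.COLOR_BGR2HSV)
m=np.array([hsv[v,u,1]<60 for u,v in uv]); p=np.array([at_z(i,u,v,5,True) for u,v in uv[m]])
print("plate",(~np.isnan(p[:,0])).sum(),cv2.minEnclosingCircle(p[:,:2].astype(np.float32)),p.mean(0))
```

```text
[ 0.6  1.3  2.5 17.9 27.1 27.9]
fin 250 [524.8 324.   32.8] [538.6 344.5 318.7] [437.  312.5  12.2]
((489.2864074707031, 336.07257080078125), (17.29861831665039, 104.40408325195312), 71.4472427368164)
[ 18.17219594 262.36952223] [-0.9588367   0.28395805] 163.5034236103705
plate 892 ((528.9639282226562, 323.2452697753906), 18.425893783569336) [528.79600922 323.31515174   5.        ]
```

View pics/w1z.png

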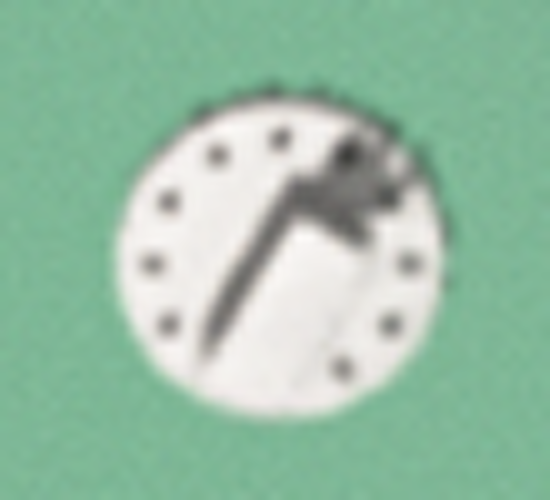

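Run:
```python
from look import *
s,i,d,im=load('w1')
pts=np.array([at_depth(i,u,v,d[v,u],True) for v in range(172,218) for u in range(308,356)])
for lo in (18,22,24):
    f=pts[(pts[:,2]>lo)&(pts[:,2]<32)]
    f=f[np.hypot(*(f[:,:2]-[527,322]).T)<18]
    print(lo,len(f),f.mean(0).round(1)); print(cv2.minAreaRect(f[:,:2].astype(np.float32)))
    w,V=np.linalg.eigh(np.cov(f[:,:2].T)); print(w,V[:,1],np.degrees(np.arctan2(V[1,1],V[0,1])))
T=R.from_quat(s["tool_rot"]).as_matrix(); print("jaw angle",np.degrees(np.arctan2(T[1,1],T[0,1])))
```

```text
18 214 [527.7 323.3  25.9]
((528.57177734375, 323.03338623046875), (10.127680778503418, 21.09290885925293), 39.508399963378906)
[ 8.07899341 36.72274023] [-0.64705089  0.76244682] 130.3196187950128
22 192 [528.1 323.4  26.5]
((528.7894897460938, 323.3214111328125), (9.73888874053955, 21.068342208862305), 40.80617141723633)
[ 7.44151543 35.81773991] [-0.65462659  0.75595239] 130.89134241219713
24 179 [528.3 323.5  26.8]
((528.4563598632812, 323.4689636230469), (9.751687049865723, 19.981203079223633), 39.508399963378906)
[ 7.01778875 32.98458125] [-0.6656519   0.74626238] 131.73235706347617
jaw angle 71.6403986234499
```

Request:
move_arm --targets '[{"travel": [0.013,0.0025,-0.07],"rot": [0,0,-0.043],"hand": 45},{"travel": [0.013,0.0025,-0.07],"rot": [0,0,-0.043],"hand": 45},{"travel": [0.013,0.0025,-0.07],"rot": [0,0,-0.043],"hand": 45},{"travel": [0.013,0.0025,-0.07],"rot": [0,0,-0.043],"hand": 45},{"travel": [0,0,0],"rot": [0,0,0],"hand": 45}]'

```text
clock: 2.7
position: [525.1, 326.8, 234.6]
tool_rot: [0.291, 0.645, -0.294, 0.643]
force: [-0.6, 1.1, -0.2]
opening: 0.528
```

```bash
python3 -c "
from look import *
look('w2')
print(robot.sense())
s,i,d,im=load('w2')
T=R.from_quat(s['tool_rot']).as_matrix()
# tip estimate
P=np.array([T.T@(at_depth(i,u,v,d[v,u],True)-s['position']) for v in range(180,400) for u in range(150,500) if 20<d[v,u]<230])
for sg in (-1,1):
    Q=P[(P[:,1]*sg>8)&(P[:,1]*sg<40)&(P[:,0]<185)&(abs(P[:,2])<14)]; print(len(Q),np.percentile(Q[:,0],[50,90,98,100]).round(1),Q[Q[:,0]>np.percentile(Q[:,0],90)].mean(0))
"
```

```text
joints [ 0.49  0.5   1.75  0.    0.9  -0.23] 2.7
{'clock': 2.75, 'joint_positions': array([ 4.86001658e-01,  4.97582672e-01,  1.74860038e+00,  2.10056796e-04,
        8.97358808e-01, -2.32885700e-01]), 'joint_velocities': array([-0.00545929, -0.03137736, -0.02267914,  0.00048623, -0.00506012,
       -0.00039869]), 'tau': array([-9.14461515e-02, -4.30883825e+01, -2.18759322e+01, -7.23170218e-03,
        2.22639326e-02,  5.37567982e-02]), 'position': array([525.86004596, 327.01581116, 236.24428778]), 'tool_rot': array([ 0.29170226,  0.64437138, -0.29272106,  0.64343585]), 'force': array([-0.24474531,  0.30468319,  0.15952807]), 'wrist_torque': array([-0.01208256, -0.012033  , -0.01916832]), 'opening': 0.5276191014204478}
4809 [116.7 152.5 163.2 169.7] [159.18907258 -24.86135381  -6.41451697]
4991 [115.6 152.5 163.2 169.4] [159.04943558  27.10708438  -6.49741837]
```

View pics/w2.png

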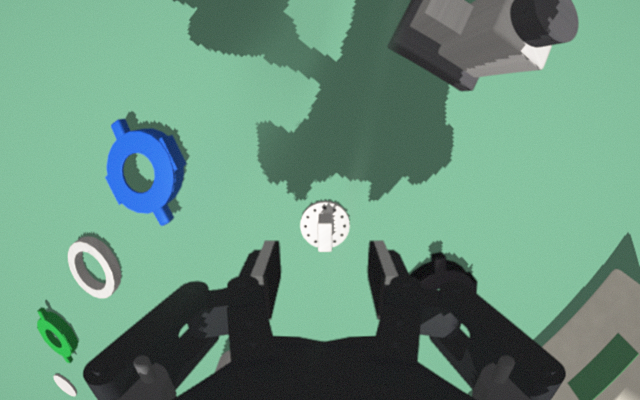

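The disc sits centred between the jaws at about (325,225), fin aligned. I'll refine its position from this view.

```bash
cat > disc.py <<'E'
from look import *
def meas(tag,box,c0):
    s,i,d,im=load(tag); T=R.from_quat(s["tool_rot"]).as_matrix()
    u0,v0,u1,v1=box
    uv=[(u,v) for v in range(v0,v1) for u in range(u0,u1)]
    pts=np.array([at_depth(i,u,v,d[v,u],True) for u,v in uv])
    f=pts[(pts[:,2]>20)&(pts[:,2]<32)]; f=f[np.hypot(*(f[:,:2]-c0).T)<18]
    print("floor",np.median(pts[abs(pts[:,2])<4][:,2]),"top",np.percentile(f[:,2],80)); r=cv2.minAreaRect(f[:,:2].astype(np.float32)); print("fin",r)
    b=pts[(pts[:,2]>3.5)&(pts[:,2]<9)]; b=b[np.hypot(*(b[:,:2]-c0).T)<24]
    print("plate",cv2.minEnclosingCircle(b[:,:2].astype(np.float32)))
    hsv=cv2.cvtColor(im,cv2.COLOR_BGR2HSV)
    p=np.array([at_z(i,u,v,5,True) for u,v in uv if hsv[v,u,1]<60])[:,:2]; p=p[np.hypot(*(p-c0).T)<21]
    print("plate img",cv2.minEnclosingCircle(p.astype(np.float32)))
    print("tcp",s["position"],"jaw",np.degrees(np.arctan2(T[1,1],T[0,1])), "x",T[:,0].round(3))
if __name__=="__main__": meas('w2',(295,192,356,256),np.array([528.5,323.3]))
E
python3 disc.py
```

```text
floor 1.9487690336314216 top 27.36052006909182
fin ((528.3545532226562, 323.38348388671875), (8.907428741455078, 20.320497512817383), 41.35934066772461)
plate ((528.4711303710938, 321.6591796875), 20.403167724609375)
plate img ((529.7083740234375, 322.1415710449219), 19.360366821289062)
tcp [525.05380663 326.7665411  234.59925989] jaw 41.14990914239091 x [-0.005 -0.002 -1.   ]
```

Request:
move_arm --targets '[{"travel": [0.004,-0.011,-0.04],"rot": [0,0,0],"hand": 32},{"travel": [0,0,-0.06],"rot": [0,0,0],"hand": 32},{"travel": [0,0,-0.043],"rot": [0,0,0],"hand": 32},{"travel": [0,0,0],"rot": [0,0,0],"hand": 32},{"travel": [0,0,0],"rot": [0,0,0],"hand": 32}]'

```text
clock: 3.38
position: [528.7, 321.8, 179.9]
tool_rot: [0.294, 0.643, -0.293, 0.643]
force: [-0.4, -0.3, -0.2]
opening: 0.375
```

```bash
python3 -c "
from look import *
look('w3')
s,i,d,im=load('w3'); print(s['position'],s['force'],s['opening'])
cv2.imwrite('pics/w3z.png',cv2.resize(im[180:330,220:430],None,fx=3.7,fy=3.7,interpolation=cv2.INTER_CUBIC))
"
```

```text
joints [ 0.48  0.58  1.76  0.    0.8  -0.24] 3.375
[528.73766505 321.78179297 179.92249452] [-0.41444531 -0.32355291 -0.24244322] 0.37479780660043505
```

View pics/w3z.png

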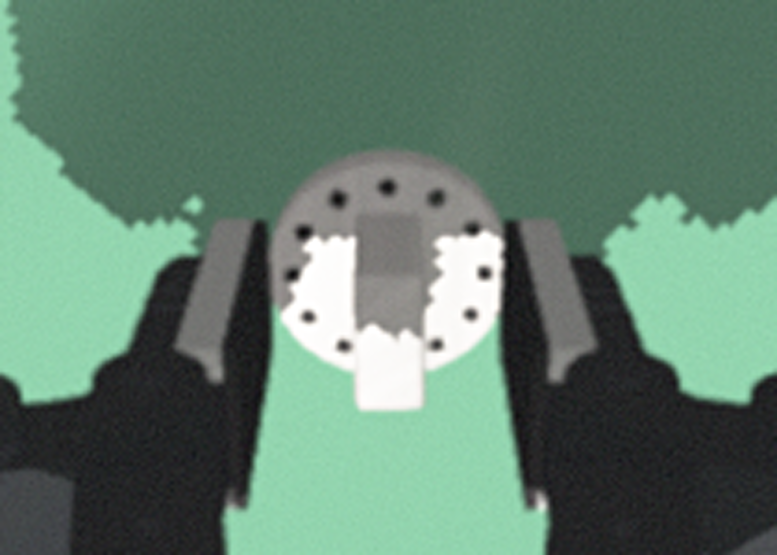

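The fin is centred between the open pads. Closing.

Request:
move_arm --force 50 --targets '[{"travel": [0,0,0],"rot": [0,0,0],"hand": 3},{"travel": [0,0,0],"rot": [0,0,0],"hand": 3},{"travel": [0,0,0],"rot": [0,0,0],"hand": 3},{"travel": [0,0,0],"rot": [0,0,0],"hand": 3}]'

```text
clock: 3.92
position: [528.9, 321.9, 180.2]
tool_rot: [0.294, 0.643, -0.293, 0.644]
force: [0.1, -0.0, 3.6]
opening: 0.092
```

Request:
move_arm --targets '[{"travel": [0,0,0.05],"rot": [0,0,0],"hand": 3},{"travel": [0,0,0.12],"rot": [0,0,0],"hand": 3},{"travel": [0,0,0.15],"rot": [0,0,0],"hand": 3},{"travel": [0,0,0.15],"rot": [0,0,0],"hand": 3},{"travel": [0,0,0],"rot": [0,0,0],"hand": 3}]'

```text
clock: 4.55
position: [530.5, 322.8, 375.8]
tool_rot: [0.298, 0.64, -0.289, 0.646]
force: [0.6, 0.0, -0.4]
opening: 0.09
```

```bash
python3 -c "
from look import *
look('w4')
s,i,d,im=load('w4'); print(s['position'],s['force'],s['opening'])
cv2.imwrite('pics/w4z.png',cv2.resize(im[180:330,220:430],None,fx=3.7,fy=3.7,interpolation=cv2.INTER_CUBIC))
"
```

```text
joints [ 0.48  0.32  1.67  0.    1.13 -0.24] 4.55
[530.53558047 322.79556123 375.78262092] [ 0.6418362   0.01955705 -0.35714072] 0.08955076817174441
```

View pics/w4z.png

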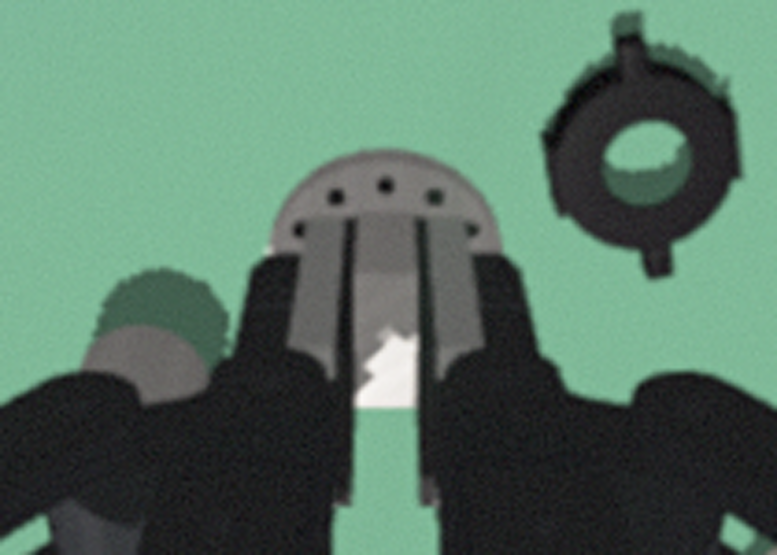

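Gripped, with the plate visible under the pads. I'll measure the disc in the tool frame, then travel to view the pot.

```bash
python3 -c "
from look import *
s,i,d,im=load('w4'); T=R.from_quat(s['tool_rot']).as_matrix()
q=lambda u,v: T.T@(at_depth(i,u,v,d[v,u],True)-s['position'])
for (a,b) in [(385,160),(385,170),(385,180),(320,215),(455,215),(290,225),(480,225),(385,205),(385,225),(385,245),(385,262),(385,280),(385,300),(385,350),(385,395),(315,235),(455,235),(300,330),(470,330),(320,225),(440,222)]:
    u,v=220+a/3.7,180+b/3.7; print((a,b),q(int(round(u)),int(round(v))).round(1))
P=np.array([q(u,v) for v in range(215,262) for u in range(285,362) if d[v,u]<250])
pl=P[(P[:,0]>168)&(P[:,0]<182)&(P[:,2]>8)]; c,_,_,_=np.linalg.lstsq(np.c_[pl[:,1:],np.ones(len(pl))],pl[:,0],rcond=None); print(len(pl),c,pl.min(0),pl.max(0))
e=pl; print(cv2.minEnclosingCircle(e[:,1:].astype(np.float32)))
print(T[:,1],T[:,2])
"
```

```text
(385, 160) [174.3   1.2 -17.6]
(385, 170) [173.2   1.2 -16.4]
(385, 180) [173.1   1.2 -14.8]
(320, 215) [167.5  -7.6 -12.3]
(455, 215) [168.7  10.6 -11.8]
(290, 225) [173.1 -12.1  -8. ]
(480, 225) [173.2  14.6  -8. ]
(385, 205) [173.2   1.2 -11.4]
(385, 225) [167.5   1.2 -10.7]
(385, 245) [162.2   1.2 -10.5]
(385, 262) [155.5   1.2 -11.3]
(385, 280) [154.1   1.2  -9.4]
(385, 300) [153.3   1.2  -7.2]
(385, 350) [1.53e+02 1.20e+00 1.00e-01]
(385, 395) [152.8   1.2   6.7]
(315, 235) [160.8  -7.7 -12.3]
(455, 235) [160.4  10.1 -12.4]
(300, 330) [138.2  -8.1 -11.8]
(470, 330) [138.8  10.6 -11.4]
(320, 225) [164.1  -7.4 -12.3]
(440, 222) [166.3   8.5 -11.8]Traceback (most recent call last):
  File "<string>", line 8, in <module>
    pl=P[(P[:,0]>168)&(P[:,0]<182)&(P[:,2]>8)]; c,_,_,_=np.linalg.lstsq(np.c_[pl[:,1:],np.ones(len(pl))],pl[:,0],rcond=None); print(len(pl),c,pl.min(0),pl.max(0))
                                                                                                                                              ~~~~~~^^^
    return umr_minimum(a, axis, None, out, keepdims, initial, where)
ValueError: zero-size array to reduction operation minimum which has no identity
```

Request:
move_arm --targets '[{"travel": [-0.036,-0.131,0.03],"rot": [0,0,0],"hand": 3},{"travel": [-0.036,-0.131,0.02],"rot": [0,0,0],"hand": 3},{"travel": [-0.036,-0.131,0.01],"rot": [0.0048,-0.02,0],"hand": 3},{"travel": [-0.036,-0.131,0.01],"rot": [0.0048,-0.02,0],"hand": 3},{"travel": [-0.036,-0.131,0.01],"rot": [0.0048,-0.02,0],"hand": 3},{"travel": [-0.036,-0.131,0.01],"rot": [0.0048,-0.02,0],"hand": 3},{"travel": [-0.036,-0.131,0.01],"rot": [0.0048,-0.02,0],"hand": 3},{"travel": [-0.036,-0.131,0.01],"rot": [0.0048,-0.02,0],"hand": 3},{"travel": [-0.036,-0.131,0],"rot": [0.0048,-0.02,0],"hand": 3},{"travel": [-0.036,-0.131,0],"rot": [0.0048,-0.02,0],"hand": 3},{"travel": [-0.036,-0.131,0],"rot": [0,0,0],"hand": 3},{"travel": [-0.036,-0.131,0],"rot": [0,0,0],"hand": 3}]'

```text
clock: 6.1
position: [354.1, -308.0, 409.5]
tool_rot: [0.396, 0.481, -0.172, 0.763]
force: [0.5, 0.3, -0.3]
opening: 0.091
```

Request:
move_arm --targets '[{"travel": [0,0,0],"rot": [0,0,0],"hand": 3},{"travel": [0,0,0],"rot": [0,0,0],"hand": 3}]'

```text
clock: 6.35
position: [355.1, -306.4, 409.6]
tool_rot: [0.396, 0.481, -0.172, 0.763]
force: [0.1, -0.9, -0.5]
opening: 0.091
```

```bash
python3 -c "
from look import *
look('w5',['neck','pot'])
s,i,d,im=load('w5'); print(s['position'],s['force'],s['opening'],R.from_quat(s['tool_rot']).as_matrix().round(3))
"
```

```text
neck []
pot [([245.0, 102.0, 127.0, 124.0], 0.95), ([186.0, 237.0, 35.0, 41.0], 0.23)]
joints [-0.95 -0.06  2.08  0.58  1.   -1.95] 6.35
[ 355.09332149 -306.38212586  409.64185638] [ 0.0575952  -0.87477465 -0.5463413 ] 0.09092690211829897 [[ 0.478  0.644  0.597]
 [ 0.119  0.626 -0.77 ]
 [-0.87   0.439  0.223]]
```

View pics/w5.png

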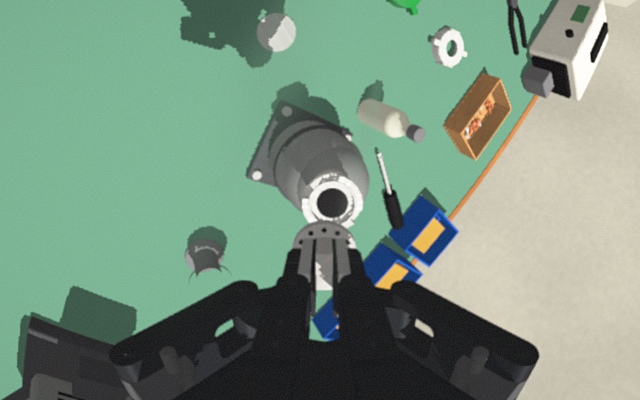

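The mouth shows at about (331,198), just beyond the held disc, with no obstruction. Next I'll fit its rim plane, centre and axis from depth.

```bash
python3 -c "
from look import *
s,i,d,im=load('w5')
cv2.imwrite('pics/w5z.png',cv2.resize(im[160:250,280:380],None,fx=6,fy=6,interpolation=cv2.INTER_CUBIC))
T=R.from_quat(s['tool_rot']).as_matrix(); p0=s['position']
bias=np.array([-2,1.25,-0.8])
uv=[(u,v) for v in range(165,235) for u in range(292,372)]
P=np.array([at_depth(i,u,v,d[v,u],True) for u,v in uv]); P=(P-p0)@T-bias  # tool frame
W=P@T.T+p0
n=np.array([-.485,-.115,.866]); c=np.array([500,-275,167.])
# histogram along n
m=np.linalg.norm(W-c,axis=1)<45
h=(W[m]-c)@n; print(np.histogram(h,bins=np.arange(-40,16,2)))
"
```

```text
(array([  6,   0,   1,   0,   0,   0,   0,   0,   0,   0,   0,   1,  10,
        25,  16,  63,  83, 805, 698, 389, 424,   4,   0,   0,   0,   0,
         0]), array([-40, -38, -36, -34, -32, -30, -28, -26, -24, -22, -20, -18, -16,
       -14, -12, -10,  -8,  -6,  -4,  -2,   0,   2,   4,   6,   8,  10,
        12,  14]))
```

View pics/w5z.png

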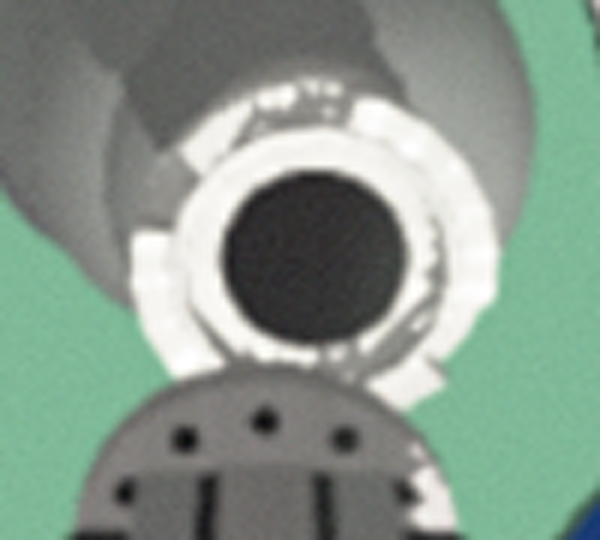

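```bash
cat > mouth.py <<'E'
from look import *
from scipy.optimize import least_squares
bias=np.array([-2,1.25,-0.8])
def cloud(tag,box):
    s,i,d,im=load(tag); T=R.from_quat(s['tool_rot']).as_matrix(); p0=s['position']
    uv=np.array([(u,v) for v in range(box[1],box[3]) for u in range(box[0],box[2]) if d[v,u]>0])
    P=np.array([at_depth(i,u,v,d[v,u],True) for u,v in uv]); P=(P-p0)@T-bias
    return uv,P@T.T+p0,im,s,T
E
python3 -c "
from mouth import *
uv,W,im,s,T=cloud('w5',(292,165,372,235))
c=np.array([499,-274.5,167.]); n=np.array([-.485,-.115,.866]); n/=np.linalg.norm(n)
for it in range(6):
    h=(W-c)@n; rad=np.linalg.norm((W-c)-np.outer(h,n),axis=1)
    m=(rad<19.5)&(h>-9)&(h<-2.0) if it==0 else (rad<18)&(rad>16)&(abs(h+5)<2)
    fl=W[m]
    m2=(rad>19.3)&(rad<22)&(abs(h)<1.5)
    rim=W[m2]
    # joint fit plane both
    A=np.r_[np.c_[fl[:,:2],np.ones(len(fl)),np.zeros(len(fl))],np.c_[rim[:,:2],np.ones(len(rim)),np.ones(len(rim))]]
    x,res,_,_=np.linalg.lstsq(A,np.r_[fl[:,2],rim[:,2]],rcond=None)
    nn=np.array([-x[0],-x[1],1]); nn/=np.linalg.norm(nn)
    print(it,len(fl),len(rim),nn.round(4),'tilt',np.degrees(np.arccos(nn[2])).round(2),'az',np.degrees(np.arctan2(nn[1],nn[0])).round(1),'step',(x[3]*nn[2]).round(2),'rimz at c',x[0]*c[0]+x[1]*c[1]+x[2]+x[3])
    n=nn; c[2]=x[0]*c[0]+x[1]*c[1]+x[2]+x[3]
    for r0 in (10,14,16,18,20,21,22,24,26,28): 
        mm=(rad>r0)&(rad<r0+1); 
        if it==5: print(r0,mm.sum(),np.percentile(h[mm],[10,50,90]).round(1))
np.save('/tmp/n.npy',n)
"
```

```text
0 1301 209 [-0.4884 -0.1179  0.8646] tilt 30.16 az -166.4 step 4.29 rimz at c 166.75247500446562
1 169 210 [-0.4967 -0.1154  0.8602] tilt 30.66 az -166.9 step 4.41 rimz at c 166.67890093534277
2 171 209 [-0.4995 -0.115   0.8586] tilt 30.84 az -167.0 step 4.4 rimz at c 166.63860817487475
3 172 208 [-0.4995 -0.1149  0.8587] tilt 30.83 az -167.0 step 4.39 rimz at c 166.63694783983604
4 172 208 [-0.4995 -0.1149  0.8587] tilt 30.83 az -167.0 step 4.39 rimz at c 166.63694783983604
5 172 208 [-0.4995 -0.1149  0.8587] tilt 30.83 az -167.0 step 4.39 rimz at c 166.63694783983604
10 82 [-5.1 -4.2 -3.3]
14 110 [-5.  -4.1 -3.6]
16 153 [ -5.   -3.8 108.6]
18 254 [ -5.    0.2 109.1]
20 291 [-47.2  -0.4 109. ]
21 322 [-47.7  -0.4 108.8]
22 337 [-48.6  -0.2 108.4]
24 172 [-50.6  -5.3   0.3]
26 114 [-52.6  -9.8  -0.2]
28 70 [-54.3 -52.9  -2.4]
```

```bash
python3 -c "
from mouth import *
for tag in ('w1','w2','w5'):
    s,i,d,im=load(tag); T=R.from_quat(s['tool_rot']).as_matrix()
    hsv=cv2.cvtColor(im,cv2.COLOR_BGR2HSV)
    o,_=ray(i,0,0); rows=[]
    for v in range(10,300,5):
        for u in range(20,620,5):
            if 60<hsv[v,u,0]<90 and hsv[v,u,1]>80 and 100<d[v,u]<900:
                p=at_depth(i,u,v,d[v,u],True)
                if abs(p[2])<8: rows.append(p)
    P=np.array(rows); A=np.c_[P[:,:2]-o[:2],np.ones(len(P))]; x=np.linalg.lstsq(A,P[:,2],rcond=None)[0]
    print(tag,len(P),'slope',x[:2].round(4),'z under cam',x[2].round(2), 'at tcp', (x[0]*(s['position'][0]-o[0])+x[1]*(s['position'][1]-o[1])+x[2]).round(2),'cam h',o[2])
    Rc=cv2.Rodrigues(i['rvec'])[0]; print('in tool slope',T.T@np.r_[x[:2],0])
"
```

```text
w1 2665 slope [ 0.0005 -0.0002] z under cam 1.94 at tcp 1.99 cam h 318.6768598512265
in tool slope [-4.31804856e-07  1.22803998e-05  5.59328417e-04]
w2 2168 slope [0.0007 0.0001] z under cam 1.93 at tcp 1.96 cam h 205.828055000986
in tool slope [-3.39281523e-06  5.73714752e-04  4.26976768e-04]
w5 1460 slope [ 0.0005 -0.0001] z under cam 1.92 at tcp 1.94 cam h 368.0802309263106
in tool slope [0.00021378 0.00024819 0.0003447 ]
```

```bash
cat > mouthfit.py <<'E'
from mouth import *
import sys
def fit(tag,box,c,az=-167.0,thr=70,verbose=True):
    """edges of dark floor circle & white outer circle, intersected with planes"""
    s,i,d,im=load(tag); T=R.from_quat(s['tool_rot']).as_matrix(); p0=s['position']
    a=np.radians(az); n=np.array([.5*np.cos(a),.5*np.sin(a),np.cos(np.pi/6)])
    ex=-np.array([np.cos(a)*n[2],np.sin(a)*n[2],-.5]); ey=np.cross(n,ex)
    g=cv2.cvtColor(im,cv2.COLOR_BGR2GRAY).astype(np.float32)
    def inter(u,v,h):
        o,r=ray(i,u,v,True); o=((o-p0)@T-bias)@T.T+p0
        t=((c+h*n-o)@n)/(r@n); q=o+r*t-c; return q@ex,q@ey
    # centre pixel
    pc=proj(i,((((c-5*n)-p0)@T+bias)@T.T+p0)[None],True)[0]
    pts=[]
    for th in np.arange(0,2*np.pi,np.pi/36):
        prev=None
        for rr in np.arange(4,30,0.25):
            u=pc[0]+rr*np.cos(th); v=pc[1]+rr*np.sin(th)
            val=cv2.getRectSubPix(g,(1,1),(float(u),float(v)))[0,0]
            if val>130: pts.append((u,v)); break
    pts=np.array(pts)
    q=np.array([inter(u,v,-5) for u,v in pts])
    def f(x): return np.hypot(q[:,0]-x[0],q[:,1]-x[1])-x[2]
    r=least_squares(f,[0,0,13],loss='soft_l1',f_scale=.3)
    print(tag,'n',len(pts),'centre offset neck xy',r.x[:2].round(2),'r',r.x[2].round(2),'resid',np.abs(f(r.x)).mean().round(2),'pc',pc.round(1))
    print(' centre world',(c+ex*r.x[0]+ey*r.x[1]).round(2))
    return c+ex*r.x[0]+ey*r.x[1],n,ex,ey
if __name__=="__main__":
    c=np.array([499,-274.5,166.6])
    for k in range(3): c,n,ex,ey=fit('w5',None,c)
E
python3 mouthfit.py
```

```text
w5 n 72 centre offset neck xy [ 2.74 -1.27] r 13.52 resid 0.09 pc [329.7 200.2]
 centre world [ 501.6  -275.21  167.97]
w5 n 72 centre offset neck xy [-0.    0.01] r 13.52 resid 0.09 pc [331.8 202.9]
 centre world [ 501.6  -275.2   167.97]
w5 n 72 centre offset neck xy [-0.  0.] r 13.52 resid 0.09 pc [331.8 202.8]
 centre world [ 501.6  -275.2   167.97]
```

```bash
python3 -c "
from mouthfit import *
c=np.array([501.6,-275.2,168])
for k in range(3):
    c,n,ex,ey=fit('w5',None,c); c=c+n*(169-c[2])/n[2]
print(c,n,ex,ey)
# disc in same image: plate far edge
s,i,d,im=load('w5'); T=R.from_quat(s['tool_rot']).as_matrix(); p0=s['position']
print('angle tool x vs -n',np.degrees(np.arccos(-T[:,0]@n)))
und=p0+T@[180.2,0,0.2]; print('disc underside',und, 'rel to rim centre (neck)',[(und-c)@ex,(und-c)@ey,(und-c)@n])
cv2.imwrite('pics/s.png',im)
"
```

```text
w5 n 72 centre offset neck xy [-0.01  0.01] r 13.52 resid 0.09 pc [331.8 202.9]
 centre world [ 501.59 -275.2   167.99]
w5 n 72 centre offset neck xy [-0.2   0.32] r 13.45 resid 0.1 pc [331.8 203.3]
 centre world [ 500.79 -275.06  168.9 ]
w5 n 72 centre offset neck xy [-0.01  0.02] r 13.44 resid 0.09 pc [331.8 202.9]
 centre world [ 500.71 -275.05  168.99]
[ 500.7096823  -275.04973967  169.        ] [-0.48718503 -0.11247553  0.8660254 ] [0.84382923 0.19481333 0.5       ] [-0.22495105  0.97437006  0.        ]
angle tool x vs -n 0.6557901290019522
disc underside [ 441.41744838 -285.17456137  252.89216954] rel to rim centre (neck) [np.float64(-10.058885458380878), np.float64(3.4725273656435003), np.float64(102.67783355512165)]
```

Request:
move_arm --targets '[{"travel": [0.0432,0.0083,-0.0618],"rot": [-0.0017,-0.0031,-0.0013],"hand": 3},{"travel": [0.0432,0.0083,-0.0618],"rot": [0,0,0],"hand": 3},{"travel": [0.0432,0.0083,-0.0618],"rot": [0,0,0],"hand": 3},{"travel": [0,0,0],"rot": [0,0,0],"hand": 3},{"travel": [0,0,0],"rot": [0,0,0],"hand": 3}]'

```text
clock: 7.12
position: [407.8, -296.5, 337.9]
tool_rot: [0.394, 0.475, -0.173, 0.768]
force: [-0.2, 0.1, 0.2]
opening: 0.091
```

```bash
cat > rel.py <<'E'
from look import *
c=np.array([500.71,-275.05,169.]); n=np.array([-.487185,-.1124755,.8660254]); ex=np.array([.84382923,.19481333,.5]); ey=np.array([-.22495105,.97437006,0])
def rel(x=180.2):
    s=robot.sense(); T=R.from_quat(s['tool_rot']).as_matrix(); p=s['position']+T@[x,0,0.2]
    print('rel neck',[round(float((p-c)@e),2) for e in (ex,ey,n)],'tilt err deg',np.degrees(np.cross(T[:,0],-n)).round(2),'F neck',[round(float(s['force']@e),1) for e in (ex,ey,n)],'open',s['opening'].round(3),'j',s['joint_positions'].round(2),'jaw',[round(float(T[:,1]@ex),2),round(float(T[:,1]@ey),2)],s['clock'])
E
python3 -c "
from rel import *
look('w6'); rel()
s,i,d,im=load('w6'); cv2.imwrite('pics/w6z.png',cv2.resize(im[170:300,260:400],None,fx=5,fy=5,interpolation=cv2.INTER_CUBIC))
"
```

```text
joints [-0.84  0.1   2.08  0.66  0.8  -1.98] 7.125Traceback (most recent call last):
  File "<string>", line 3, in <module>
    look('w6'); rel()
                ~~~^^
  File "rel.py", line 5, in rel
    print('rel neck',[round(float((p-c)@e),2) for e in (ex,ey,n)],'tilt err deg',np.degrees(np.cross(T[:,0],-n)).round(2),'F neck',[round(float(s['force']@e),1) for e in (ex,ey,n)],'open',s['opening'].round(3),'j',s['joint_positions'].round(2),'jaw',[round(float(T[:,1]@ex),2),round(float(T[:,1]@ey),2)],s['clock'])
                                                                                                                                                                                            ^^^^^^^^^^^^^^^^^^
AttributeError: 'float' object has no attribute 'round'
```

```bash
sed -i "s/s\['opening'\].round(3)/round(float(s['opening']),3)/" rel.py; python3 -c "
from rel import *
rel()
s,i,d,im=load('w6'); cv2.imwrite('pics/w6z.png',cv2.resize(im[170:300,260:400],None,fx=5,fy=5,interpolation=cv2.INTER_CUBIC))
"
```

```text
rel neck [2.54, -1.55, 14.24] tilt err deg [0.21 0.19 0.15] F neck [-1.6, 0.4, 0.2] open 0.093 j [-0.84  0.1   2.08  0.66  0.8  -1.98] jaw [0.88, 0.47] 7.175
```

View pics/w6z.png

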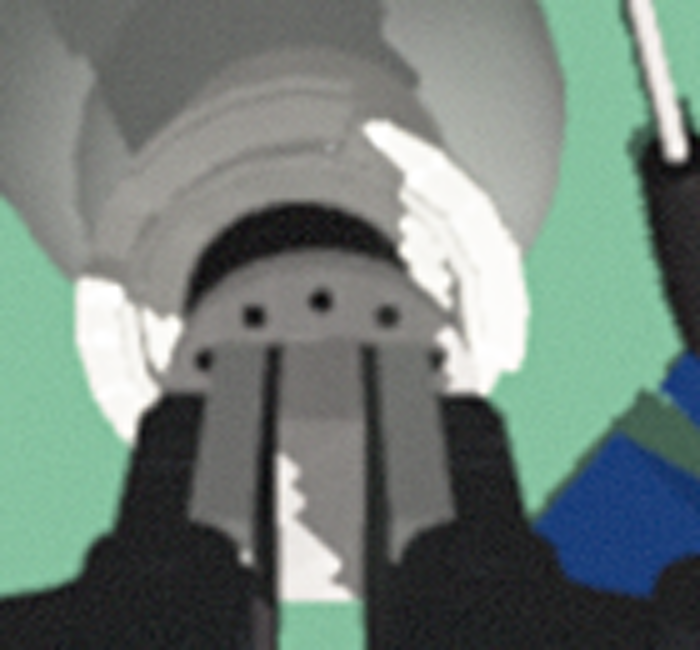

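```bash
cat > ov.py <<'E'
from rel import *
def overlay(tag,out,crop,k,x=180.2,cc=c,dz=0.2,rings=()):
    s,i,d,im=load(tag); T=R.from_quat(s['tool_rot']).as_matrix(); p0=s['position']; bias=np.array([-2,1.25,-0.8])
    th=np.linspace(0,2*np.pi,200); big=cv2.resize(im[crop[1]:crop[3],crop[0]:crop[2]],None,fx=k,fy=k,interpolation=cv2.INTER_CUBIC)
    def draw(P,col):
        P=((P-p0)@T+bias)@T.T+p0; q=(proj(i,P,True)-[crop[0]-.0,crop[1]])*k+k/2-.5
        cv2.polylines(big,[q.astype(np.int32)],False,col,1)
    for r,h,col in ((13.45,-5,(0,0,255)),(19,0,(255,0,0)),(26,-1,(0,200,0))):
        draw(cc+r*np.cos(th)[:,None]*ex+r*np.sin(th)[:,None]*ey+h*n,col)
    if x:
        draw(p0+(T@np.c_[np.full(200,x-5),17*np.cos(th),dz+17*np.sin(th)].T).T,(0,255,255))
    cv2.imwrite(out,big)
E
python3 -c "
from ov import *
overlay('w6','pics/w6o.png',(260,170,400,300),5)
overlay('w5','pics/w5o.png',(280,160,380,250),6)"
```

```text
(no output)
```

View pics/w6o.png

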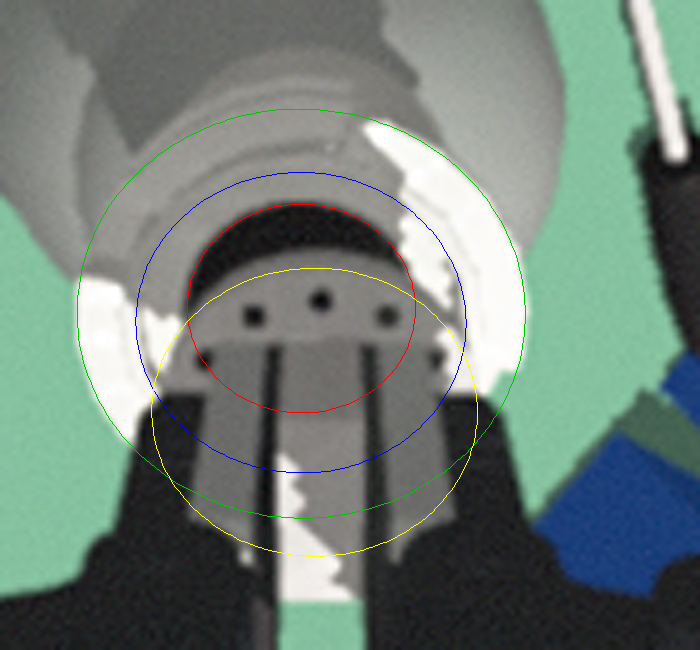

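View pics/w5o.png

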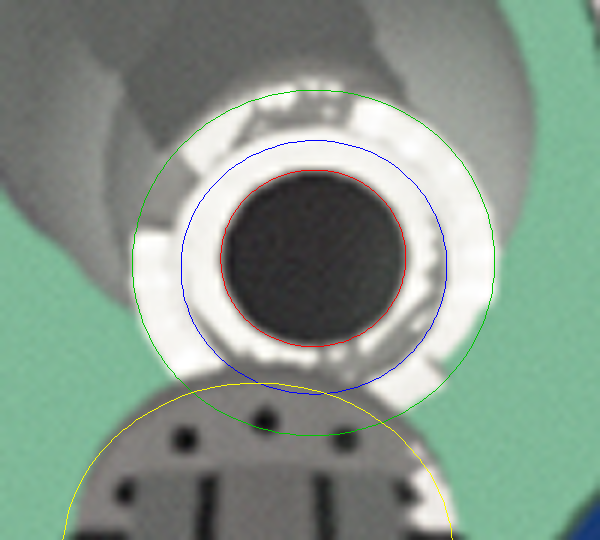

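Request:
move_arm --targets '[{"travel": [0.0086,0.0036,-0.0265],"rot": [0.0012,0.001,0.0008],"hand": 3},{"travel": [0,0,0],"rot": [0,0,0],"hand": 3},{"travel": [0,0,0],"rot": [0,0,0],"hand": 3},{"travel": [0,0,0],"rot": [0,0,0],"hand": 3}]'

```text
clock: 7.68
position: [411.0, -295.9, 326.9]
tool_rot: [0.395, 0.476, -0.172, 0.766]
force: [0.8, 0.2, -0.6]
opening: 0.091
```

```bash
python3 -c "
from ov import *
rel();look('w7')
overlay('w7','pics/w7o.png',(260,170,400,300),5,x=185.2)"
```

```text
rel neck [-0.8, -0.25, 2.62] tilt err deg [-0.01 -0.03 -0.01] F neck [0.4, -0.0, -0.9] open 0.091 j [-0.84  0.12  2.08  0.67  0.78 -2.  ] jaw [0.88, 0.47] 7.675
joints [-0.84  0.12  2.08  0.67  0.78 -2.  ] 7.675
```

View pics/w7o.png

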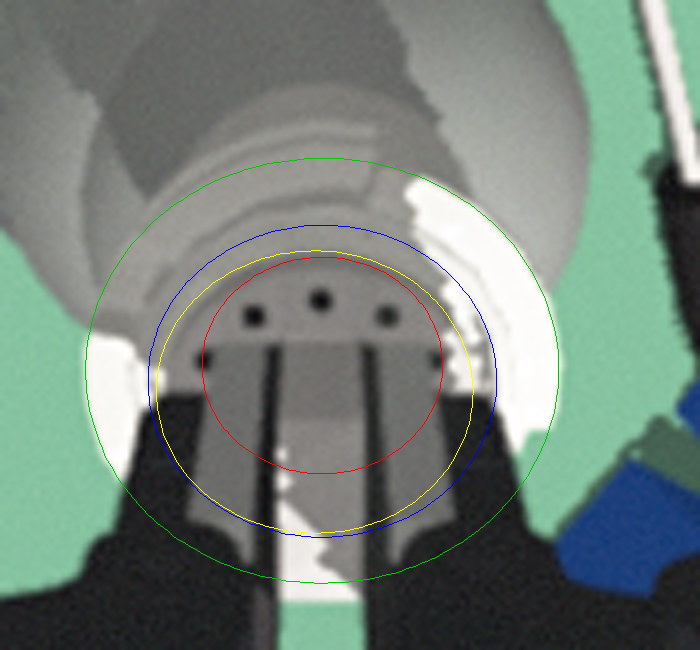

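Request:
move_arm --targets '[{"travel": [0.005,0.0014,-0.0055],"rot": [0,0,0],"hand": 3},{"travel": [0.0032,0.001,-0.0057],"rot": [0,0,0],"hand": 3},{"travel": [0,0,0],"rot": [0,0,0],"hand": 3}]'

```text
clock: 8.1
position: [414.3, -294.6, 321.9]
tool_rot: [0.396, 0.477, -0.172, 0.766]
force: [-0.3, -0.2, -0.9]
opening: 0.093
```

```bash
python3 -c "
from ov import *
rel()"
```

```text
rel neck [-0.32, 0.54, -3.52] tilt err deg [-0.06 -0.07 -0.04] F neck [-0.7, -0.2, -0.6] open 0.093 j [-0.83  0.13  2.08  0.67  0.77 -2.  ] jaw [0.88, 0.47] 8.1
```

Request:
move_arm --targets '[{"travel": [0.003,0.0002,-0.0054],"rot": [0,0,0],"hand": 3},{"travel": [0,0,0],"rot": [0,0,0],"hand": 3},{"travel": [0,0,0],"rot": [0,0,0],"hand": 3}]'

```text
clock: 8.48
position: [415.4, -294.8, 320.6]
tool_rot: [0.395, 0.477, -0.172, 0.766]
force: [-5.0, 0.5, 6.1]
opening: 0.093
```

```bash
python3 -c "
from ov import *
rel()"
```

```text
rel neck [-0.08, -0.06, -5.16] tilt err deg [-0.04 -0.04 -0.03] F neck [-1.1, 1.6, 7.7] open 0.093 j [-0.83  0.14  2.08  0.68  0.77 -2.  ] jaw [0.88, 0.47] 8.475
```

It bottomed at −5.16 mm with about 8 N, matching full seating. I'll release and back off along the axis.

Request:
move_arm --targets '[{"travel": [0,0,0],"rot": [0,0,0],"hand": 30},{"travel": [0,0,0],"rot": [0,0,0],"hand": 30},{"travel": [0,0,0],"rot": [0,0,0],"hand": 30},{"travel": [-0.02,-0.0046,0.0355],"rot": [0,0,0],"hand": 30},{"travel": [-0.05,-0.0115,0.0888],"rot": [0,0,0],"hand": 60},{"travel": [-0.05,-0.0115,0.0888],"rot": [0,0,0],"hand": 85},{"travel": [0,0,0],"rot": [0,0,0],"hand": 85},{"travel": [0,0,0],"rot": [0,0,0],"hand": 85}]'

```text
clock: 9.48
position: [367.1, -305.6, 405.5]
tool_rot: [0.395, 0.476, -0.172, 0.766]
force: [-0.3, 0.1, -0.4]
opening: 0.997
```

```bash
python3 -c "
from ov import *
rel();look('w8')
overlay('w8','pics/w8o.png',(280,140,400,240),6,x=None)"
```

```text
rel neck [-0.41, 0.13, 93.16] tilt err deg [-0.01 -0.04 -0.01] F neck [-0.4, 0.1, -0.2] open 0.997 j [-0.92 -0.04  2.07  0.59  0.97 -1.94] jaw [0.88, 0.47] 9.475
joints [-0.92 -0.04  2.07  0.59  0.97 -1.94] 9.475
```

View pics/w8o.png

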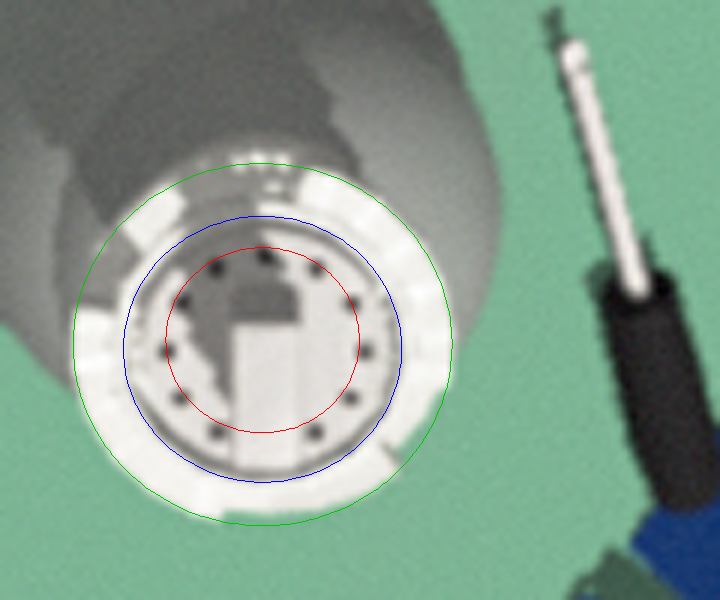

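View pics/w8.png

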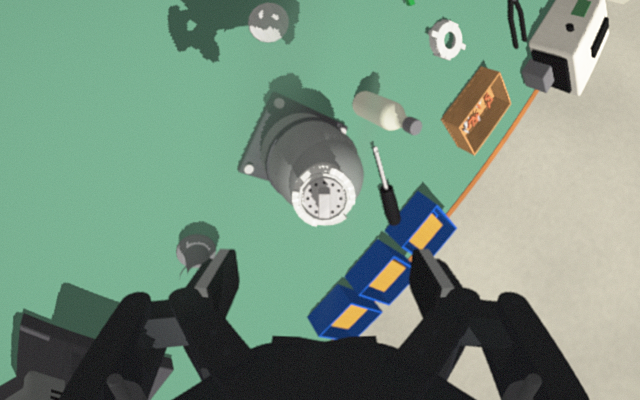

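The disc sits concentric inside the recess. I'll check its plate height and the direction of the entry gaps numerically.

```bash
python3 -c "
from ov import *
s,i,d,im=load('w8'); T=R.from_quat(s['tool_rot']).as_matrix(); p0=s['position']; bias=np.array([-2,1.25,-0.8])
g=cv2.cvtColor(im,cv2.COLOR_BGR2GRAY)
W=np.array([((at_depth(i,u,v,d[v,u],True)-p0)@T-bias)@T.T+p0-c for v in range(165,230) for u in range(290,360)])
h=W@n; x=W@ex; y=W@ey; r=np.hypot(x,y); 
m=(r>12)&(r<16.5)&(abs(h)<8); A=np.c_[x[m],y[m],np.ones(m.sum())]; k=np.linalg.lstsq(A,h[m],rcond=None)[0]; print('plate plane slope',k[:2],'h',k[2], np.percentile(h[m],[10,50,90]))
m=(r>19.5)&(r<21.5)&(abs(h)<8); print('rim',np.median(h[m]),m.sum())
a=np.degrees(np.arctan2(y,x))
for t in range(-180,180,10):
    m=(r>23.5)&(r<25.5)&(abs(a-t-5)<5); print(t+5,m.sum(),np.median(h[m]).round(1),end=' | ')
"
```

```text
plate plane slope [0.00882583 0.00515102] h -0.5948922722098284 [-1.39991775 -0.56644193  0.31955431]
rim -1.0059554418882346 373
-175 20 -9.9 | -165 20 -6.4 | -155 12 -2.1 | -145 12 -2.0 | -135 13 -1.6 | -125 11 -1.6 | -115 12 -2.0 | -105 12 -1.7 | -95 8 -2.1 | -85 8 -1.6 | -75 7 -6.3 | -65 10 -6.9 | -55 13 -6.4 | -45 11 -4.8 | -35 11 -3.7 | -25 11 -2.5 | -15 14 -2.7 | -5 10 -9.4 | 5 10 -8.9 | 15 7 -2.0 | 25 14 -1.3 | 35 14 -1.3 | 45 18 -1.9 | 55 24 -2.1 | 65 23 -2.4 | 75 19 -2.0 | 85 14 -1.2 | 95 14 -1.3 | 105 17 -3.2 | 115 17 -7.2 | 125 17 -6.0 | 135 15 -4.9 | 145 18 -4.2 | 155 17 -2.7 | 165 18 -29.9 | 175 20 -10.3 |
```

Disc is flush and flat: slope under 0.01, plate level with the rim. The gaps are at 0° and 180°, as expected. Now the ring.

```bash
cat > plan.py <<'E'
from look import *
def plan(pos,Rt,rows):
    s=robot.sense(); Rc=R.from_quat(s['tool_rot']); w=(R.from_matrix(Rt)*Rc.inv()).as_rotvec()
    d=(np.array(pos)-s['position'])
    print('total travel',(d/400).round(4),'rot',(w/np.pi).round(4),'per row',(d/400/rows).round(4),(w/np.pi/rows).round(4),'deg/row',np.degrees(np.linalg.norm(w))/rows,'mm/row',np.linalg.norm(d)/rows)
def down(jaw):
    a=np.radians(jaw); y=np.array([np.cos(a),np.sin(a),0]); x=np.array([0,0,-1.]); return np.c_[x,y,np.cross(x,y)]
E
python3 -c "
from plan import *
plan([600,18,340],down(-56),12)"
```

```text
total travel [ 0.582   0.8084 -0.1618] rot [ 0.1081  0.1531 -0.5247] per row [ 0.0485  0.0674 -0.0135] [ 0.009   0.0128 -0.0437] deg/row 8.35743903919363 mm/row 33.637996842525546
```

Request:
move_arm --targets '[{"travel": [0.0485,0.0674,0],"rot": [0.009,0.0128,-0.0437],"hand": 85},{"travel": [0.0485,0.0674,0],"rot": [0.009,0.0128,-0.0437],"hand": 85},{"travel": [0.0485,0.0674,0],"rot": [0.009,0.0128,-0.0437],"hand": 85},{"travel": [0.0485,0.0674,0],"rot": [0.009,0.0128,-0.0437],"hand": 85},{"travel": [0.0485,0.0674,0],"rot": [0.009,0.0128,-0.0437],"hand": 85},{"travel": [0.0485,0.0674,0],"rot": [0.009,0.0128,-0.0437],"hand": 85},{"travel": [0.0485,0.0674,0],"rot": [0.009,0.0128,-0.0437],"hand": 85},{"travel": [0.0485,0.0674,0],"rot": [0.009,0.0128,-0.0437],"hand": 85},{"travel": [0.0485,0.0674,-0.04],"rot": [0.009,0.0128,-0.0437],"hand": 85},{"travel": [0.0485,0.0674,-0.04],"rot": [0.009,0.0128,-0.0437],"hand": 85},{"travel": [0.0485,0.0674,-0.04],"rot": [0.009,0.0128,-0.0437],"hand": 85},{"travel": [0.0485,0.0674,-0.04],"rot": [0.009,0.0128,-0.0437],"hand": 85}]'

```text
clock: 11.02
position: [597.8, 15.7, 338.6]
tool_rot: [-0.674, -0.212, 0.675, -0.213]
force: [-0.0, -0.4, 0.4]
opening: 0.996
```

Request:
move_arm --targets '[{"travel": [0,0,0],"rot": [0,0,0],"hand": 85},{"travel": [0,0,0],"rot": [0,0,0],"hand": 85}]'

```text
clock: 11.28
position: [597.2, 14.1, 339.9]
tool_rot: [0.674, 0.213, -0.674, 0.215]
force: [-0.5, 0.5, 0.2]
opening: 0.996
```

```bash
python3 -c "
from plan import *
look('w9',['ring'])
s=robot.sense(); print(s['position'],R.from_quat(s['tool_rot']).as_matrix().round(3))
"
```

```text
ring [([84.0, 1.0, 55.0, 27.0], 0.96), ([306.0, 115.0, 65.0, 83.0], 0.81), ([242.0, 232.0, 63.0, 58.0], 0.65), ([58.0, 168.0, 42.0, 50.0], 0.6), ([154.0, 0.0, 57.0, 40.0], 0.6), ([228.0, 306.0, 49.0, 44.0], 0.59)]
joints [-0.05  0.32  1.75 -0.    1.06  0.91] 11.275
[597.26555196  13.49758742 341.21892339] [[ 0.004  0.576 -0.817]
 [-0.003 -0.817 -0.576]
 [-1.     0.004 -0.002]]
```

View pics/w9.png

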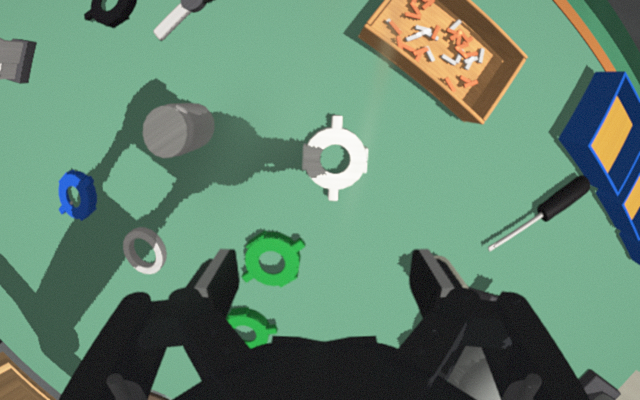

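The aluminium ring is at about (335,157), ears nearly upright in the image. I'll fit it now.

```bash
cat > ringfit.py <<'E'
from mouth import *
def ringfit(tag,box):
    uv,W,im,s,T=cloud(tag,box)
    m=(W[:,2]>11)&(W[:,2]<24); P=W[m]; top=np.median(P[:,2])
    P=P[abs(P[:,2]-top)<2.5]; print('top z',top,len(P))
    xy=P[:,:2]; ctr=xy.mean(0)
    def f(p):
        r=np.hypot(xy[:,0]-p[0],xy[:,1]-p[1]); return r
    # centre by ear tips: second moment axis
    far=xy[np.hypot(*(xy-ctr).T)>33]; w,V=np.linalg.eigh(np.cov((far-ctr).T)); e=V[:,1]
    pr=(xy-ctr)@e; 
    # rasterise & fit: maximize template overlap
    def model(p):
        dx=xy-p[:2]; c,s_=np.cos(p[2]),np.sin(p[2]); x=dx@[c,s_]; y=dx@[-s_,c]; r=np.hypot(x,y)
        d1=np.maximum(r-30.5,0); d1=np.minimum(d1,np.hypot(np.maximum(abs(x)-42,0),np.maximum(abs(y)-5,0)))
        d1=np.minimum(d1,np.hypot(np.maximum(abs(x)-12,0),np.maximum(abs(y)-31,0)))
        d2=np.maximum(14.5-r,0); return d1+d2
    best=None
    for a0 in np.arange(0,np.pi,np.pi/8):
        r=least_squares(lambda p:model(p),[*ctr,a0],loss='soft_l1',f_scale=.5,diff_step=1e-4,x_scale=[1,1,.05])
        if best is None or r.cost<best.cost: best=r
    print('centre',best.x[:2].round(2),'ear angle',np.degrees(best.x[2])%180,'cost',best.cost,'mean',ctr,'ear pca',np.degrees(np.arctan2(e[1],e[0]))%180,'extent along',pr.min(),pr.max())
    print('tcp',s['position'],'jaw',np.degrees(np.arctan2(T[1,1],T[0,1])))
if __name__=="__main__":
    import sys; ringfit(sys.argv[1],tuple(map(int,sys.argv[2:6])))
E
python3 ringfit.py w9 295 105 380 210
```

```text
top z 17.812880736777515 2657
centre [621.97  20.64] ear angle 33.2109488600354 cost 1.847790766908732 mean [622.33728757  21.10065179] ear pca 32.478978422215846 extent along -41.23657497799694 42.25332565840266
tcp [597.16631749  14.14276399 339.93764636] jaw -54.7183734772129
```

Request:
move_arm --targets '[{"travel": [0.031,0.0085,-0.09],"rot": [0,0,-0.0125],"hand": 85},{"travel": [0.031,0.0085,-0.12],"rot": [0,0,0],"hand": 85},{"travel": [0,0,-0.13],"rot": [0,0,0],"hand": 85},{"travel": [0,0,0],"rot": [0,0,0],"hand": 85},{"travel": [0,0,0],"rot": [0,0,0],"hand": 85},{"travel": [0,0,0],"rot": [0,0,0],"hand": 85}]'

```text
clock: 12.12
position: [624.1, 20.5, 208.8]
tool_rot: [0.681, 0.198, -0.675, 0.202]
force: [-0.9, -1.1, -0.0]
opening: 0.991
```

```bash
python3 -c "
from plan import *
look('w10')
s,i,d,im=load('w10'); print(s['position'],R.from_quat(s['tool_rot']).as_matrix().round(3))
"
```

```text
joints [-0.04  0.54  1.75 -0.    0.84  0.96] 12.125
[624.10616263  20.48719942 208.75380183] [[ 0.01   0.543 -0.84 ]
 [-0.003 -0.84  -0.543]
 [-1.     0.008 -0.007]]
```

View pics/w10.png

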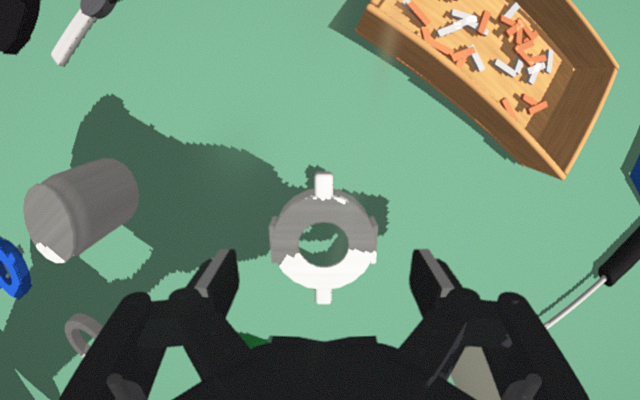

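```bash
python3 ringfit.py w10 262 165 390 310; python3 -c "
from plan import *
plan([622.1,20.7,170],down(-57),1)"
```

```text
top z 17.756837619169175 6752
centre [622.13  20.79] ear angle 32.845752556682214 cost 1.4047947679292134 mean [624.39104362  22.27952486] ear pca 32.85767813436817 extent along -39.135538903607845 44.83632159281289
tcp [624.10616263  20.48719942 208.75380183] jaw -57.10180716877682
total travel [-0.0047  0.0003 -0.0965] rot [0.0008 0.0031 0.0005] per row [-0.0047  0.0003 -0.0965] [0.0008 0.0031 0.0005] deg/row 0.5922491710532102 mm/row 38.631943778939295
```

Request:
move_arm --force 60 --targets '[{"travel": [-0.0047,0.0003,-0.03],"rot": [0.0008,0.0031,0.0005],"hand": 85},{"travel": [0,0,-0.035],"rot": [0,0,0],"hand": 85},{"travel": [0,0,-0.0305],"rot": [0,0,0],"hand": 85},{"travel": [0,0,0],"rot": [0,0,0],"hand": 85},{"travel": [0,0,0],"rot": [0,0,0],"hand": 85}]'

```text
clock: 12.8
position: [620.6, 21.0, 166.7]
tool_rot: [-0.676, -0.202, 0.68, -0.2]
force: [0.2, -0.3, 0.1]
opening: 0.997
```

```bash
python3 -c "
from plan import *
plan([622.1,20.7,170],down(-57),1);look('w11')
s,i,d,im=load('w11'); print(s['position'],s['force'])
"
```

```text
total travel [ 0.0037 -0.0006  0.0083] rot [-0.     -0.002  -0.0001] per row [ 0.0037 -0.0006  0.0083] [-0.     -0.002  -0.0001] deg/row 0.3520888646498599 mm/row 3.6565825630206192
joints [-0.04  0.61  1.75 -0.    0.79  0.96] 12.8
[620.62258211  20.95695251 166.66506255] [ 0.15699395 -0.34845923  0.12364158]
```

View pics/w11.png

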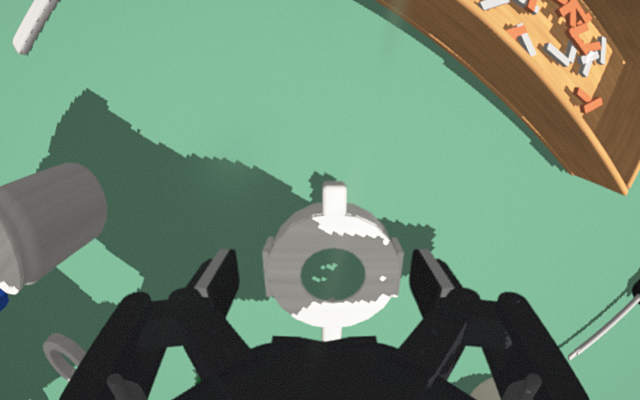

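```bash
python3 ringfit.py w11 255 180 412 345; python3 -c "
from plan import *
s=robot.sense();T=R.from_quat(s['tool_rot']).as_matrix();print(s['position'],T.round(3),T.T@(np.array([622.1,20.7,9])-s['position']),s['clock'])
s=load('w11')[0];T=R.from_quat(s['tool_rot']).as_matrix();print(s['position'],T.round(3),T.T@(np.array([622.1,20.7,9])-s['position']))
"
```

```text
top z 17.771670826253114 10567
centre [622.08  20.82] ear angle 32.8516807439408 cost 2.4719819490947916 mean [625.58697693  23.24046513] ear pca 33.14529261182747 extent along -37.75215535455119 44.211662632532054
tcp [620.62258211  20.95695251 166.66506255] jaw -56.9907853880955
[620.87864439  20.94580985 167.11124325] [[-0.005  0.545 -0.839]
 [ 0.    -0.839 -0.545]
 [-1.    -0.003  0.004]] [158.10260746   1.33347302  -1.5826365 ] 12.85
[620.62258211  20.95695251 166.66506255] [[-0.006  0.545 -0.839]
 [ 0.    -0.839 -0.545]
 [-1.    -0.003  0.005]] [157.65298644   1.56199951  -1.90177773]
```

Request:
move_arm --targets '[{"travel": [0.0027,-0.0007,0.0075],"rot": [0,-0.002,0],"hand": 85},{"travel": [0,0,0],"rot": [0,0,0],"hand": 85},{"travel": [0,0,0],"rot": [0,0,0],"hand": 85}]'

```text
clock: 13.22
position: [621.9, 20.6, 170.5]
tool_rot: [0.678, 0.201, -0.678, 0.201]
force: [1.1, -0.1, -0.1]
opening: 0.992
```

```bash
python3 -c "
from plan import *
s=robot.sense();T=R.from_quat(s['tool_rot']).as_matrix();print(s['position'],T[:,0].round(3),T.T@(np.array([622.1,20.7,9])-s['position']),s['clock'],s['force'])
"
```

```text
[621.85401774  20.62720548 170.47392513] [ 0.001  0.    -1.   ] [ 1.61474114e+02 -3.17505710e-02 -6.24428539e-02] 13.225 [ 1.13089225 -0.05132426 -0.11932213]
```

Centred. Close, lift and check.

Request:
move_arm --force 80 --targets '[{"travel": [0,0,0],"rot": [0,0,0],"hand": 50},{"travel": [0,0,0],"rot": [0,0,0],"hand": 50},{"travel": [0,0,0],"rot": [0,0,0],"hand": 50},{"travel": [0,0,0],"rot": [0,0,0],"hand": 50}]'

```text
clock: 13.72
position: [622.3, 20.6, 170.8]
tool_rot: [0.679, 0.201, -0.677, 0.201]
force: [0.9, 0.4, 4.8]
opening: 0.703
```

```bash
python3 -c "
from plan import *
s=robot.sense();T=R.from_quat(s['tool_rot']).as_matrix();print(s['position'],T[:,0].round(3),T.T@(np.array([622.1,20.7,9])-s['position']),s['clock'],s['force'],s['opening'])
"
```

```text
[622.3360937   20.59533135 170.8495412 ] [ 0.002  0.    -1.   ] [161.84851256  -0.42443945   0.46852618] 13.725 [0.9233531  0.41706889 4.84951422] 0.7030840712800683
```

Request:
move_arm --targets '[{"travel": [0,0,0.05],"rot": [0,0,0],"hand": 50},{"travel": [0,0,0.12],"rot": [0,0,0],"hand": 50},{"travel": [0,0,0.15],"rot": [0,0,0],"hand": 50},{"travel": [0,0,0.15],"rot": [0,0,0],"hand": 50},{"travel": [0,0,0.1],"rot": [0,0,0],"hand": 50},{"travel": [0,0,0],"rot": [0,0,0],"hand": 50}]'

```text
clock: 14.48
position: [622.7, 20.6, 403.7]
tool_rot: [0.681, 0.2, -0.675, 0.202]
force: [-0.2, -0.0, -0.8]
opening: 0.703
```

```bash
python3 -c "
from plan import *
look('w12');s,i,d,im=load('w12');T=R.from_quat(s['tool_rot']).as_matrix();print(s['position'],T.round(3),s['force'],s['opening'])
cv2.imwrite('pics/w12z.png',cv2.resize(im[170:350,220:430],None,fx=3.5,fy=3.5))
"
```

```text
joints [-0.04  0.3   1.64  0.    1.19  0.96] 14.475
[622.70979359  20.64024479 403.65671288] [[ 0.01   0.545 -0.839]
 [-0.    -0.839 -0.545]
 [-1.     0.006 -0.008]] [-0.22328464 -0.04470085 -0.75825991] 0.7029708840095421
```

View pics/w12z.png

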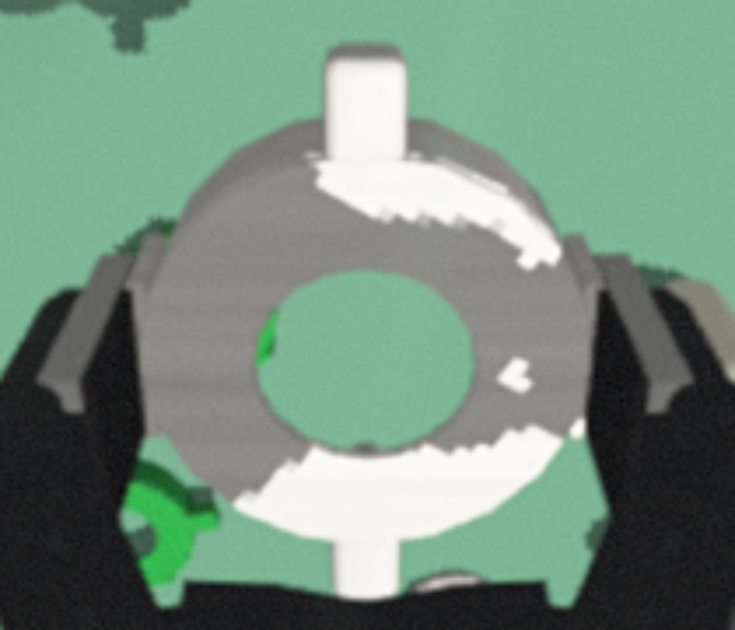

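Ring held squarely. I'll measure its pose in the tool frame.

```bash
cat > ringtool.py <<'E'
from mouth import *
def ringtool(tag,box,x0=150):
    uv,W,im,s,T=cloud(tag,box); P=(W-s['position'])@T
    P=P[(abs(P[:,0]-x0)<8)&(np.hypot(P[:,1],P[:,2])<48)]
    top=np.median(P[:,0]); P=P[abs(P[:,0]-top)<2.5]
    g=P[np.hypot(P[:,1],P[:,2])<29]
    k=np.linalg.lstsq(np.c_[g[:,1:],np.ones(len(g))],g[:,0],rcond=None)[0]; print('plane x=',k)
    xy=P[:,1:]; ctr=np.zeros(2)
    def model(p):
        dx=xy-p[:2]; c,s_=np.cos(p[2]),np.sin(p[2]); y=dx@[c,s_]; x=dx@[-s_,c]; r=np.hypot(x,y)
        d1=np.maximum(r-30.5,0); d1=np.minimum(d1,np.hypot(np.maximum(abs(x)-42,0),np.maximum(abs(y)-5,0)))
        d1=np.minimum(d1,np.hypot(np.maximum(abs(x)-12,0),np.maximum(abs(y)-31,0)))
        return d1+np.maximum(14.5-r,0)
    r=least_squares(model,[0,0,0],loss='soft_l1',f_scale=.5,diff_step=1e-4,x_scale=[1,1,.05])
    print('ring centre tool y,z',r.x[:2].round(2),'yaw deg',np.degrees(r.x[2]).round(2),'n',len(P),r.cost)
if __name__=="__main__": ringtool('w12',(250,175,400,348))
E
python3 ringtool.py
```

```text
plane x= [1.10004383e-03 7.89667569e-04 1.53034506e+02]
ring centre tool y,z [-2.46 -0.36] yaw deg 0.11 n 10067 32.22313839449932
```

```bash
sed -i "s/    xy=P\[:,1:\]; ctr/    P=P[abs(P[:,1])<24]; xy=P[:,1:]; ctr/" ringtool.py; python3 ringtool.py
python3 - <<'E'
import sys; sys.path.insert(0,'.')
from mouth import *
uv,W,im,s,T=cloud('w12',(250,175,400,348)); P=(W-s['position'])@T
g=P[(abs(P[:,0]-153)<2.5)&(np.hypot(P[:,1],P[:,2])<26)]
# hole edge by angle
a=np.arctan2(g[:,2],g[:,1]); r=np.hypot(g[:,1],g[:,2]); E=[]
for t in np.arange(-np.pi,np.pi,np.pi/18):
    m=(a>=t)&(a<t+np.pi/18)
    if m.any(): k=np.where(m)[0][np.argmin(r[m])]; E.append(g[k,1:])
E=np.array(E); f=lambda p:np.hypot(*(E-p[:2]).T)-p[2]
q=least_squares(f,[0,0,14.5],loss='soft_l1',f_scale=.3); print(q.x,np.abs(f(q.x)).mean())
E
```

```text
plane x= [1.10004383e-03 7.89667569e-04 1.53034506e+02]
ring centre tool y,z [-2.51 -0.41] yaw deg 0.19 n 8553 1.5437951913842707
[-2.48542625 -0.43782707 14.34868658] 0.17195825873040865
```

Run:
```python
from look import *
for t in ['w1','w2','w3','w4','w5','w6','w7','w8','w9','w10','w11','w12']:
    s,i,d,im=load(t); T=R.from_quat(s['tool_rot']).as_matrix(); o,r=ray(i,323.8,197.3); Rm=cv2.Rodrigues(i['rvec'])[0]
    e=R.from_matrix((T.T@Rm.T)).as_rotvec(); print(t,(T.T@(o-s['position'])).round(2),e.round(4),s['joint_velocities'].round(3).max())
s=load('w12')[0]; print(s['joint_velocities'])
```

```text
w1 [ 28.86   1.48 -75.07] [0.9874 0.9872 1.3356] 0.057
w2 [ 28.87   1.07 -75.74] [0.9873 0.9875 1.3359] 0.012
w3 [ 28.88   1.05 -75.75] [0.9874 0.9874 1.3358] 0.002
w4 [ 28.91   1.08 -75.74] [0.9873 0.9874 1.3358] 0.087
w5 [ 29.35   1.84 -75.37] [0.9872 0.9876 1.3356] 0.029
w6 [ 29.31   1.86 -75.31] [0.9871 0.9875 1.3356] 0.002
w7 [ 29.34   1.86 -75.36] [0.9872 0.9876 1.3357] 0.002
w8 [ 29.35   1.86 -75.33] [0.9871 0.9875 1.3357] 0.027
w9 [ 28.87  -1.21 -75.57] [0.9881 0.9883 1.3355] 0.007
w10 [ 28.86  -1.23 -75.53] [0.9881 0.9883 1.3355] 0.004
w11 [ 28.88  -1.26 -75.49] [0.9881 0.9883 1.3355] 0.0
w12 [ 28.87  -1.29 -75.54] [0.988  0.9883 1.3354] 0.074
[-5.75057020e-04  5.73670052e-02  7.41675847e-02 -3.90624954e-04
 -1.80883107e-02  2.13900550e-06]
```

Run:
```python
from look import *
A=[];B=[]
for t in ['w1','w2','w3','w4','w5','w6','w7','w8','w9','w10','w11','w12']:
    s,i,d,im=load(t); T=R.from_quat(s['tool_rot']).as_matrix(); o,r=ray(i,0,0)
    A.append(np.c_[np.eye(3),T.T]); B.append(T.T@(o-s['position']))
A=np.vstack(A);B=np.hstack(B); x,res,rk,sv=np.linalg.lstsq(A,B,rcond=None); print(x.round(2),rk,sv.round(2),(A@x-B).round(2).reshape(-1,3))
```

```text
[ 3.079e+01 -0.000e+00 -7.463e+01  6.000e-02  1.540e+00  1.920e+00] 6 [4.87 4.48 4.45 2.05 1.98 0.53] [[ 0.02  0.    0.01]
 [ 0.01 -0.01 -0.02]
 [-0.    0.01 -0.  ]
 [-0.02  0.01 -0.01]
 [-0.01  0.01  0.01]
 [ 0.02 -0.01 -0.02]
 [-0.   -0.01  0.03]
 [-0.01 -0.   -0.01]
 [-0.   -0.01  0.01]
 [ 0.01 -0.01  0.  ]
 [-0.01 -0.01 -0.02]
 [ 0.    0.04  0.01]]
```

The camera error is a constant world offset (0.06, 1.54, 1.92), which also explains the bench height. I'll redo the mouth and ring fits with it.

Run:
```python
from look import *
from scipy.optimize import least_squares
b=np.array([.06,1.54,1.92])
def cloudw(tag,box):
    s,i,d,im=load(tag); T=R.from_quat(s['tool_rot']).as_matrix()
    W=np.array([at_depth(i,u,v,d[v,u],True) for v in range(box[1],box[3]) for u in range(box[0],box[2]) if d[v,u]>0])-b
    return W,s,T,i,im
W,s,T,i,im=cloudw('w12',(250,175,400,348)); P=(W-s['position'])@T
g=P[(abs(P[:,0]-153)<4)&(np.hypot(P[:,1],P[:,2])<26)]; print('top x',np.median(g[:,0]))
a=np.arctan2(g[:,2],g[:,1]); r=np.hypot(g[:,1],g[:,2]); E=[]
for t in np.arange(-np.pi,np.pi,np.pi/18):
    m=(a>=t)&(a<t+np.pi/18)
    if m.any(): k=np.where(m)[0][np.argmin(r[m])]; E.append(g[k,1:])
E=np.array(E); f=lambda p:np.hypot(*(E-p[:2]).T)-p[2]
q=least_squares(f,[0,0,14.5],loss='soft_l1',f_scale=.3); print('ring tool yz,r',q.x.round(2))
# mouth from w5: dark circle
az=np.radians(-167); n=np.array([.5*np.cos(az),.5*np.sin(az),np.cos(np.pi/6)]); ex=-np.array([np.cos(az)*n[2],np.sin(az)*n[2],-.5]); ey=np.cross(n,ex)
def edge(tag,c,h,thr,cond,r0):
    s,i,d,im=load(tag); gr=cv2.cvtColor(im,cv2.COLOR_BGR2GRAY).astype(np.float32)
    pc=proj(i,(c+h*n+b)[None],True)[0]; Q=[]
    for th in np.arange(0,2*np.pi,np.pi/36):
        for rr in np.arange(r0,40,.25):
            u=pc[0]+rr*np.cos(th);v=pc[1]+rr*np.sin(th)
            if cond(cv2.getRectSubPix(gr,(1,1),(float(u),float(v)))[0,0]):
                o,ry=ray(i,u,v,True);o=o-b;t=((c+h*n-o)@n)/(ry@n);p=o+ry*t-c;Q.append((p@ex,p@ey));break
    Q=np.array(Q);f=lambda p:np.hypot(*(Q-p[:2]).T)-p[2]
    r=least_squares(f,[0,0,13],loss='soft_l1',f_scale=.3); return r.x
c=np.array([501,-275.,169])
for k in range(4):
    x=edge('w5',c,-5,130,lambda v:v>130,4); c=c+ex*x[0]+ey*x[1]; c=c+n*(169-c[2])/n[2]
print('mouth',c.round(2),x.round(2))
for tag,box in (('w5',(292,165,372,235)),('w8',(290,165,360,230))):
    W,s,T,i,im=cloudw(tag,box); q=W-c; h=q@n; r=np.hypot(q@ex,q@ey); m=(r>19.5)&(r<21.3)&(abs(h)<4)
    print(tag,'rim h',np.median(h[m])); m=(r>8)&(r<17)&(abs(h)<8);print('inner h',np.median(h[m]))
    # outer thread silhouette
np.savez('/tmp/mouth.npz',c=c,n=n,ex=ex,ey=ey)
```

```text
top x 152.94156943549632
ring tool yz,r [-0.02 -0.32 14.31]
mouth [ 500.18 -275.45  169.  ] [-1.000e-02 -0.000e+00  1.347e+01]
w5 rim h -0.5147682226600976
inner h -5.24719454565155
w8 rim h -0.6931875450120261
inner h -0.32293762856535807
```

```bash
cat > rplan.py <<'E'
from plan import *
m=np.load('/tmp/mouth.npz'); n,ex,ey=m['n'],m['ex'],m['ey']; c=m['c']-0.5*n
def tgt(h,yaw=0,x=171,z=-0.32,dx=0,dy=0):
    """ring underside centre at height h over rim, yaw deg about n"""
    T=np.c_[-n,-ey,np.cross(-n,-ey)]; T=R.from_rotvec(n*np.radians(yaw)).as_matrix()@T
    return c+h*n+dx*ex+dy*ey-T@[x,0,z],T
def st(x=171,z=-0.32):
    s=robot.sense();T=R.from_quat(s['tool_rot']).as_matrix();p=s['position']+T@[x,0,z]-c
    T0=np.c_[-n,-ey,np.cross(-n,-ey)]; w=(R.from_matrix(T)*R.from_matrix(T0).inv()).as_rotvec()
    y=np.degrees(np.arctan2(T[:,1]@ex,-T[:,1]@ey))
    print('ring rel neck',[round(float(p@e),2) for e in (ex,ey,n)],'yaw',round(y,2),'tilt',[round(float(np.degrees(np.cross(T[:,0],-n)@e)),2) for e in (ex,ey)],'F',[round(float(s['force']@e),1) for e in (ex,ey,n)],'Tq',[round(float(s['wrist_torque']@e),2) for e in (ex,ey,n)],'open',round(float(s['opening']),3),'j',s['joint_positions'].round(2),s['clock'])
E
python3 -c "
from rplan import *
p,T=tgt(110); print(p); plan(p,T,9)"
```

```text
[ 363.25885313 -307.06187078  411.76012576]
total travel [-0.6461 -0.8194  0.0286] rot [ 0.0657 -0.1528 -0.1084] per row [-0.0718 -0.091   0.0032] [ 0.0073 -0.017  -0.012 ] deg/row 3.971725314323196 mm/row 46.39398350729916
```

Request:
move_arm --targets '[{"travel": [-0.0718,-0.091,0.0032],"rot": [0.0073,-0.017,-0.012],"hand": 50},{"travel": [-0.0718,-0.091,0.0032],"rot": [0.0073,-0.017,-0.012],"hand": 50},{"travel": [-0.0718,-0.091,0.0032],"rot": [0.0073,-0.017,-0.012],"hand": 50},{"travel": [-0.0718,-0.091,0.0032],"rot": [0.0073,-0.017,-0.012],"hand": 50},{"travel": [-0.0718,-0.091,0.0032],"rot": [0.0073,-0.017,-0.012],"hand": 50},{"travel": [-0.0718,-0.091,0.0032],"rot": [0.0073,-0.017,-0.012],"hand": 50},{"travel": [-0.0718,-0.091,0.0032],"rot": [0.0073,-0.017,-0.012],"hand": 50},{"travel": [-0.0718,-0.091,0.0032],"rot": [0.0073,-0.017,-0.012],"hand": 50},{"travel": [-0.0718,-0.091,0.0032],"rot": [0.0073,-0.017,-0.012],"hand": 50},{"travel": [0,0,0],"rot": [0,0,0],"hand": 50},{"travel": [0,0,0],"rot": [0,0,0],"hand": 50}]'

```text
clock: 15.9
position: [362.6, -306.3, 407.6]
tool_rot: [0.859, 0.1, -0.499, 0.055]
force: [-0.2, 1.3, -1.4]
opening: 0.704
```

```bash
python3 -c "
from rplan import *
st(); p,T=tgt(35); plan(p,T,3); look('w13'); s,i,d,im=load('w13')
"
```

```text
ring rel neck [-3.22, 1.87, 106.64] yaw -0.06 tilt [-0.33, -0.26] F [-0.6, 1.3, -1.3] Tq [0.02, 0.29, 0.03] open 0.704 j [-0.93 -0.05  2.07  0.58  0.98  0.11] 15.9
total travel [ 0.0929  0.0192 -0.152 ] rot [-0.0014 -0.0018 -0.0006] per row [ 0.031   0.0064 -0.0507] [-0.0005 -0.0006 -0.0002] deg/row 0.14146456315964748 mm/row 23.894115554823568
joints [-0.93 -0.05  2.07  0.58  0.98  0.11] 15.9
```

View pics/w13.png

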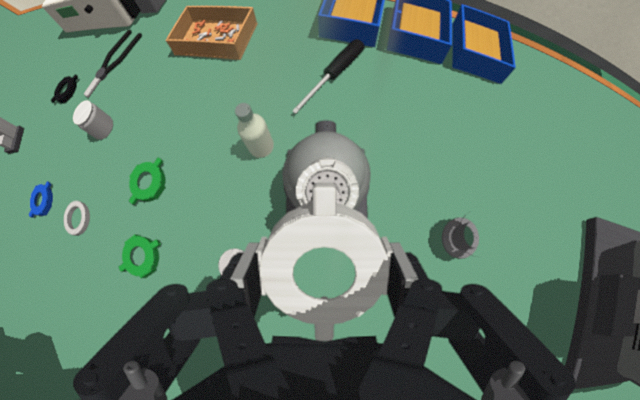

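Request:
move_arm --targets '[{"travel": [0.031,0.0064,-0.0507],"rot": [-0.0014,-0.0018,-0.0006],"hand": 50},{"travel": [0.031,0.0064,-0.0507],"rot": [0,0,0],"hand": 50},{"travel": [0.031,0.0064,-0.0507],"rot": [0,0,0],"hand": 50},{"travel": [0,0,0],"rot": [0,0,0],"hand": 50},{"travel": [0,0,0],"rot": [0,0,0],"hand": 50}]'

```text
clock: 16.58
position: [400.9, -298.5, 349.0]
tool_rot: [0.861, 0.098, -0.496, 0.059]
force: [0.0, -0.0, -0.1]
opening: 0.705
```

```bash
python3 -c "
from rplan import *
st(); p,T=tgt(10); plan(p,T,2); look('w14'); s,i,d,im=load('w14')
cv2.imwrite('pics/w14z.png',cv2.resize(im[120:330,220:430],None,fx=2.8,fy=2.8))
"
```

```text
ring rel neck [2.39, -0.59, 36.34] yaw 0.24 tilt [0.14, 0.11] F [-0.0, -0.0, -0.1] Tq [0.08, 0.28, -0.01] open 0.705 j [-0.86  0.07  2.08  0.64  0.83  0.08] 16.575
total travel [ 0.0276  0.0068 -0.0596] rot [ 0.0012  0.0009 -0.0008] per row [ 0.0138  0.0034 -0.0298] [ 0.0006  0.0005 -0.0004] deg/row 0.1482658097352951 mm/row 13.209719569233185
joints [-0.86  0.07  2.08  0.64  0.83  0.08] 16.575
```

View pics/w14z.png

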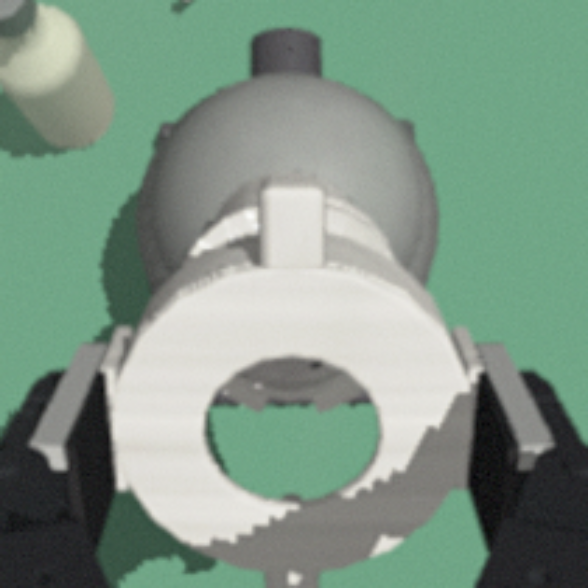

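Request:
move_arm --targets '[{"travel": [0.0138,0.0034,-0.0298],"rot": [0.0012,0.0009,-0.0008],"hand": 50},{"travel": [0.0138,0.0034,-0.0298],"rot": [0,0,0],"hand": 50},{"travel": [0,0,0],"rot": [0,0,0],"hand": 50},{"travel": [0,0,0],"rot": [0,0,0],"hand": 50}]'

```text
clock: 17.12
position: [411.4, -296.5, 324.6]
tool_rot: [0.861, 0.097, -0.497, 0.056]
force: [0.2, -1.3, -0.5]
opening: 0.702
```

```bash
python3 -c "
from rplan import *
st(); p,T=tgt(3); plan(p,T,2); look('w15'); s,i,d,im=load('w15')
cv2.imwrite('pics/w15z.png',cv2.resize(im[120:330,220:430],None,fx=2.8,fy=2.8))
"
```

```text
ring rel neck [-0.92, -0.66, 9.86] yaw -0.13 tilt [0.03, -0.01] F [-0.4, -1.3, -0.4] Tq [-0.08, 0.26, -0.05] open 0.702 j [-0.84  0.12  2.08  0.67  0.78  0.06] 17.125
total travel [ 0.0099  0.0038 -0.0137] rot [-0.0002 -0.0001  0.0007] per row [ 0.0049  0.0019 -0.0069] [-0.0001 -0.0001  0.0003] deg/row 0.06617223307065025 mm/row 3.46818371720994
joints [-0.84  0.12  2.08  0.67  0.78  0.06] 17.125
```

View pics/w15z.png

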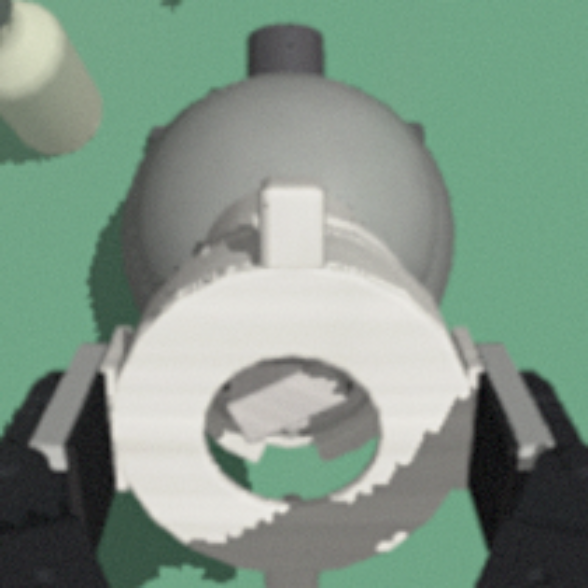

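Request:
move_arm --targets '[{"travel": [0.0049,0.0019,-0.0069],"rot": [0,0,0.0006],"hand": 50},{"travel": [0.0049,0.0019,-0.0069],"rot": [0,0,0],"hand": 50},{"travel": [0,0,0],"rot": [0,0,0],"hand": 50},{"travel": [0,0,0],"rot": [0,0,0],"hand": 50}]'

```text
clock: 17.68
position: [415.4, -295.0, 319.4]
tool_rot: [0.86, 0.098, -0.497, 0.057]
force: [-0.6, 0.2, -0.6]
opening: 0.704
```

```bash
python3 -c "
from rplan import *
st(); p,T=tgt(-3); plan(p,T,2)
"
```

```text
ring rel neck [0.15, -0.01, 3.24] yaw -0.01 tilt [0.0, 0.0] F [-0.7, 0.3, -0.3] Tq [-0.01, 0.27, -0.05] open 0.704 j [-0.83  0.14  2.08  0.68  0.77  0.05] 17.675
total travel [ 0.0073  0.0017 -0.0137] rot [-0.      0.      0.0001] per row [ 0.0036  0.0008 -0.0068] [-0.  0.  0.] deg/row 0.006077010884703932 mm/row 3.118945040525341
```

Request:
move_arm --targets '[{"travel": [0.0036,0.0008,-0.0068],"rot": [0,0,0],"hand": 50},{"travel": [0.0036,0.0008,-0.0068],"rot": [0,0,0],"hand": 50},{"travel": [0,0,0],"rot": [0,0,0],"hand": 50}]'

```text
clock: 18.05
position: [418.2, -294.3, 313.6]
tool_rot: [0.86, 0.098, -0.497, 0.056]
force: [-0.0, 0.1, -1.4]
opening: 0.703
```

```bash
python3 -c "
from rplan import *
st(); p,T=tgt(-8); plan(p,T,2)
"
```

```text
ring rel neck [-0.26, 0.2, -3.28] yaw -0.03 tilt [-0.03, -0.02] F [-0.7, 0.1, -1.2] Tq [-0.04, 0.29, 0.05] open 0.703 j [-0.82  0.15  2.08  0.69  0.75  0.05] 18.05
total travel [ 0.0063  0.0012 -0.01  ] rot [-0.0002 -0.0001  0.    ] per row [ 0.0031  0.0006 -0.005 ] [-0.0001 -0.0001  0.    ] deg/row 0.022413011265445763 mm/row 2.3630975732740738
```

Request:
move_arm --targets '[{"travel": [0.0031,0.0006,-0.005],"rot": [0,0,0],"hand": 50},{"travel": [0.0031,0.0006,-0.005],"rot": [0,0,0],"hand": 50},{"travel": [0,0,0],"rot": [0,0,0],"hand": 50}]'

```text
clock: 18.42
position: [420.7, -293.8, 309.7]
tool_rot: [0.86, 0.098, -0.497, 0.056]
force: [0.4, 0.1, 0.2]
opening: 0.704
```

```bash
python3 -c "
from rplan import *
st(); p,T=tgt(-10); plan(p,T,2)
"
```

```text
ring rel neck [0.03, 0.0, -7.87] yaw -0.02 tilt [-0.02, -0.01] F [0.5, 0.1, -0.0] Tq [-0.03, 0.3, 0.02] open 0.704 j [-0.82  0.16  2.08  0.69  0.75  0.05] 18.425
total travel [ 0.0025  0.0007 -0.0047] rot [-0.0001 -0.0001  0.0001] per row [ 0.0012  0.0003 -0.0023] [-0.0001 -0.      0.    ] deg/row 0.0144692638941795 mm/row 1.0652866585631438
```

Request:
move_arm --targets '[{"travel": [0.0012,0.0003,-0.0023],"rot": [0,0,0],"hand": 50},{"travel": [0.0012,0.0003,-0.0023],"rot": [0,0,0],"hand": 50},{"travel": [0,0,0],"rot": [0,0,0],"hand": 50}]'

```text
clock: 18.8
position: [421.7, -293.7, 308.2]
tool_rot: [0.861, 0.098, -0.497, 0.057]
force: [0.1, -0.3, 0.1]
opening: 0.706
```

```bash
python3 -c "
from rplan import *
st(); p,T=tgt(-10); plan(p,T,2)
"
```

```text
ring rel neck [0.15, -0.18, -9.67] yaw -0.01 tilt [0.01, 0.01] F [0.1, -0.3, 0.1] Tq [0.02, 0.33, -0.02] open 0.706 j [-0.82  0.16  2.08  0.69  0.74  0.04] 18.8
total travel [ 0.      0.0004 -0.0009] rot [0.     0.     0.0001] per row [ 0.      0.0002 -0.0004] [0. 0. 0.] deg/row 0.007157092105308204 mm/row 0.19142492479962026
```

Request:
move_arm --targets '[{"travel": [0.0018,0.0006,-0.0033],"rot": [0,0,0],"hand": 50},{"travel": [0,0,0],"rot": [0,0,0],"hand": 50},{"travel": [0,0,0],"rot": [0,0,0],"hand": 50}]'

```text
clock: 19.18
position: [422.0, -293.8, 307.8]
tool_rot: [0.86, 0.098, -0.497, 0.057]
force: [-7.8, -0.4, 8.7]
opening: 0.703
```

```bash
python3 -c "
from rplan import *
st()
"
```

```text
ring rel neck [0.23, -0.28, -10.19] yaw 0.05 tilt [0.01, 0.01] F [-2.3, 1.3, 11.3] Tq [0.38, 0.74, -0.01] open 0.703 j [-0.81  0.16  2.08  0.69  0.74  0.04] 19.175
```

It bottomed at the entry with 11 N. Now turning clockwise, 5° per row, sinking with the thread.

Request:
move_arm --targets '[{"travel": [0.0003,0.0001,-0.0005],"rot": [0.0135,0.0031,-0.0241],"hand": 50},{"travel": [0.0006,0.0001,-0.001],"rot": [0.0135,0.0031,-0.0241],"hand": 50},{"travel": [0.0006,0.0001,-0.001],"rot": [0.0135,0.0031,-0.0241],"hand": 50},{"travel": [0,0,0],"rot": [0,0,0],"hand": 50}]'

```text
clock: 19.68
position: [423.0, -294.3, 306.8]
tool_rot: [0.861, 0.031, -0.505, -0.055]
force: [-5.1, -2.8, 6.1]
opening: 0.703
```

```bash
python3 -c "
from rplan import *
st()
"
```

```text
ring rel neck [0.5, -1.65, -11.47] yaw -14.99 tilt [0.19, 0.03] F [-1.7, -1.6, 8.1] Tq [-0.11, 0.69, -0.07] open 0.703 j [-0.81  0.17  2.08  0.7   0.74  0.3 ] 19.675
```

Request:
move_arm --targets '[{"travel": [-0.0005,0.0019,-0.0014],"rot": [0.0144,0.0033,-0.0236],"hand": 50},{"travel": [0.0006,0.0001,-0.001],"rot": [0.0135,0.0031,-0.0241],"hand": 50},{"travel": [0.0006,0.0001,-0.001],"rot": [0.0135,0.0031,-0.0241],"hand": 50},{"travel": [0,0,0],"rot": [0,0,0],"hand": 50}]'

```text
clock: 20.18
position: [423.7, -293.9, 305.8]
tool_rot: [0.847, -0.034, -0.504, -0.167]
force: [-3.3, -2.8, 5.0]
opening: 0.701
```

```bash
python3 -c "
from rplan import *
st()
"
```

```text
ring rel neck [0.94, -1.34, -12.75] yaw -29.95 tilt [0.15, 0.13] F [-0.8, -2.0, 6.2] Tq [-0.4, 0.52, 0.06] open 0.701 j [-0.81  0.17  2.08  0.7   0.73  0.56] 20.175
```

Request:
move_arm --targets '[{"travel": [-0.0006,0.0014,-0.0015],"rot": [0.014,0.004,-0.0237],"hand": 50},{"travel": [0.0006,0.0001,-0.001],"rot": [0.0135,0.0031,-0.0241],"hand": 50},{"travel": [0.0006,0.0001,-0.001],"rot": [0.0135,0.0031,-0.0241],"hand": 50},{"travel": [0,0,0],"rot": [0,0,0],"hand": 50}]'

```text
clock: 20.68
position: [424.2, -292.2, 304.3]
tool_rot: [0.817, -0.098, -0.496, -0.278]
force: [-2.9, -0.6, 6.4]
opening: 0.705
```

```bash
python3 -c "
from rplan import *
st()
"
```

```text
ring rel neck [0.8, 0.97, -14.36] yaw -45.01 tilt [-0.15, 0.11] F [0.6, 0.1, 7.0] Tq [-0.07, 0.09, -0.15] open 0.705 j [-0.81  0.17  2.08  0.7   0.74  0.82] 20.675
```

Request:
move_arm --targets '[{"travel": [0,-0.0011,-0.0015],"rot": [0.0127,0.0035,-0.0245],"hand": 50},{"travel": [0.0006,0.0001,-0.001],"rot": [0.0135,0.0031,-0.0241],"hand": 50},{"travel": [0.0004,0.0001,-0.0007],"rot": [0.0135,0.0031,-0.0241],"hand": 50},{"travel": [0,0,0],"rot": [0,0,0],"hand": 50}]'

```text
clock: 21.18
position: [424.1, -292.5, 303.4]
tool_rot: [0.773, -0.163, -0.479, -0.381]
force: [-7.4, -0.5, 11.5]
opening: 0.702
```

```bash
python3 -c "
from rplan import *
st()
"
```

```text
ring rel neck [-0.08, 0.43, -15.13] yaw -59.98 tilt [-0.08, 0.02] F [-0.6, 1.2, 13.6] Tq [0.37, 0.32, -0.1] open 0.702 j [-0.81  0.17  2.08  0.7   0.73  1.08] 21.175
```

Request:
move_arm --targets '[{"travel": [0,0,0],"rot": [0.0135,0.0031,-0.0241],"hand": 50},{"travel": [0,0,0],"rot": [0.0135,0.0031,-0.0241],"hand": 50},{"travel": [0,0,0],"rot": [0,0,0],"hand": 50}]'

```text
clock: 21.55
position: [424.1, -292.6, 303.3]
tool_rot: [0.737, -0.204, -0.463, -0.447]
force: [-8.1, -0.7, 11.2]
opening: 0.706
```

```bash
python3 -c "
from rplan import *
st()
"
```

```text
ring rel neck [-0.21, 0.27, -15.14] yaw -69.99 tilt [-0.05, 0.03] F [-1.4, 1.1, 13.7] Tq [0.29, 0.5, -0.13] open 0.706 j [-0.81  0.17  2.08  0.7   0.73  1.26] 21.55
```

Request:
move_arm --targets '[{"travel": [0,0,0],"rot": [0.0054,0.0013,-0.0096],"hand": 50},{"travel": [0,0,0],"rot": [0,0,0],"hand": 50}]'

```text
clock: 21.8
position: [424.2, -292.6, 303.4]
tool_rot: [0.73, -0.212, -0.46, -0.46]
force: [-7.8, -0.7, 11.4]
opening: 0.701
```

```bash
python3 -c "
from rplan import *
st()
"
```

```text
ring rel neck [-0.12, 0.3, -15.15] yaw -71.91 tilt [-0.06, 0.02] F [-1.0, 1.1, 13.8] Tq [0.25, 0.35, 0.1] open 0.701 j [-0.81  0.17  2.08  0.7   0.73  1.29] 21.8
```

Request:
move_arm --targets '[{"travel": [0,0,0],"rot": [0.004,0.0009,-0.0072],"hand": 50},{"travel": [0,0,0],"rot": [0,0,0],"hand": 50}]'

```text
clock: 22.05
position: [424.3, -292.5, 303.5]
tool_rot: [0.724, -0.217, -0.457, -0.468]
force: [-7.0, -0.2, 9.9]
opening: 0.705
```

```bash
python3 -c "
from rplan import *
st()
"
```

```text
ring rel neck [0.0, 0.31, -15.14] yaw -73.26 tilt [-0.05, 0.01] F [-1.0, 1.3, 12.0] Tq [0.33, 0.22, 0.53] open 0.705 j [-0.81  0.17  2.08  0.7   0.73  1.32] 22.05
```

Request:
move_arm --targets '[{"travel": [0,0,0],"rot": [0.004,0.0009,-0.0072],"hand": 50},{"travel": [0,0,0],"rot": [0,0,0],"hand": 50}]'

```text
clock: 22.3
position: [424.6, -292.0, 303.7]
tool_rot: [0.717, -0.223, -0.454, -0.479]
force: [-5.1, 2.5, 12.7]
opening: 0.705
```

```bash
python3 -c "
from rplan import *
st()
"
```

```text
ring rel neck [0.77, 1.03, -15.11] yaw -74.92 tilt [-0.16, 0.12] F [2.5, 3.6, 13.2] Tq [0.7, -0.18, 0.03] open 0.705 j [-0.81  0.17  2.08  0.7   0.73  1.34] 22.3
```

Request:
move_arm --targets '[{"travel": [0,0,0],"rot": [0.004,0.0009,-0.0072],"hand": 50},{"travel": [0,0,0],"rot": [0,0,0],"hand": 50}]'

```text
clock: 22.55
position: [424.9, -291.7, 303.9]
tool_rot: [0.711, -0.228, -0.451, -0.488]
force: [-5.2, 3.0, 12.1]
opening: 0.704
```

```bash
python3 -c "
from rplan import *
st(); look('w16'); im=load('w16')[3]; cv2.imwrite('pics/w16z.png',cv2.resize(im[120:330,220:430],None,fx=2.8,fy=2.8))
"
```

```text
ring rel neck [1.28, 1.38, -15.11] yaw -76.35 tilt [-0.2, 0.15] F [2.2, 4.1, 12.7] Tq [0.79, -0.28, 0.29] open 0.704 j [-0.81  0.17  2.08  0.7   0.73  1.37] 22.55
joints [-0.81  0.17  2.08  0.7   0.73  1.37] 22.55
```

View pics/w16z.png

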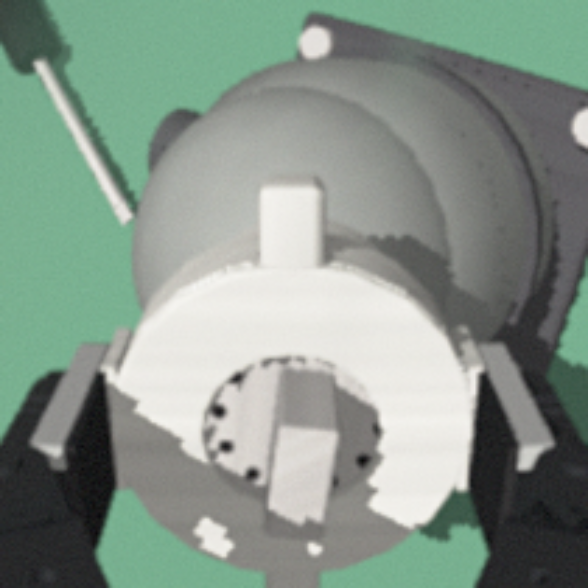

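Request:
move_arm --targets '[{"travel": [-0.0015,-0.0029,-0.0014],"rot": [0,0,0],"hand": 50},{"travel": [0,0,0],"rot": [0,0,0],"hand": 50}]'

```text
clock: 22.85
position: [424.7, -292.2, 303.8]
tool_rot: [0.711, -0.227, -0.451, -0.489]
force: [-3.0, 5.9, 14.5]
opening: 0.703
```

```bash
python3 -c "
from rplan import *
st()
"
```

```text
ring rel neck [1.26, 1.36, -15.1] yaw -76.37 tilt [-0.34, 0.25] F [5.9, 6.4, 13.3] Tq [1.16, -0.67, 0.27] open 0.703 j [-0.81  0.17  2.08  0.71  0.74  1.37] 22.85
```

The ring is hard against something: it resists both sideways and in turn at about −75°. It reached home level at 60° and stayed there. I'll release and inspect.

Request:
move_arm --targets '[{"travel": [0.0008,0.0015,0.0014],"rot": [0,0,0],"hand": 50},{"travel": [0,0,0],"rot": [0,0,0],"hand": 85},{"travel": [0,0,0],"rot": [0,0,0],"hand": 85},{"travel": [0,0,0],"rot": [0,0,0],"hand": 85},{"travel": [-0.02,-0.0046,0.0355],"rot": [0,0,0],"hand": 85},{"travel": [-0.05,-0.0115,0.0888],"rot": [0,0,0],"hand": 85},{"travel": [-0.02,-0.0046,0.0355],"rot": [0,0,0],"hand": 85},{"travel": [0,0,0],"rot": [0,0,0],"hand": 85},{"travel": [0,0,0],"rot": [0,0,0],"hand": 85}]'

```text
clock: 23.98
position: [387.4, -300.8, 364.9]
tool_rot: [0.71, -0.231, -0.452, -0.489]
force: [-0.3, -0.4, 0.7]
opening: 0.997
```

```bash
cat > fin.py <<'E'
from rplan import *
from scipy.optimize import least_squares
b=np.array([.06,1.54,1.92])
def ringcheck(tag,box):
    s,i,d,im=load(tag)
    W=np.array([at_depth(i,u,v,d[v,u],True) for v in range(box[1],box[3]) for u in range(box[0],box[2]) if d[v,u]>0])-b-c
    h=W@n; xy=np.c_[W@ex,W@ey]; r=np.hypot(*xy.T)
    m=(r>17)&(r<28)&(abs(h-3)<5); A=np.c_[xy[m],np.ones(m.sum())]; k=np.linalg.lstsq(A,h[m],rcond=None)[0]; print('flange top plane',k.round(4),'(want h 3)',m.sum())
    m=(abs(h-k[2])<2)&(r<46); P=xy[m]
    def model(p):
        dx=P-p[:2]; cc,s_=np.cos(p[2]),np.sin(p[2]); x=dx@[cc,s_]; y=dx@[-s_,cc]; r=np.hypot(x,y)
        d1=np.maximum(r-30.5,0); d1=np.minimum(d1,np.hypot(np.maximum(abs(x)-42,0),np.maximum(abs(y)-5,0)))
        d1=np.minimum(d1,np.hypot(np.maximum(abs(x)-12,0),np.maximum(abs(y)-31,0)))
        return d1+np.where(r<8,0,np.maximum(14.5-r,0))*0+0
    best=None
    for a0 in np.radians(np.arange(-100,-40,10)):
        q=least_squares(model,[0,0,a0],loss='soft_l1',f_scale=.5,diff_step=1e-4,x_scale=[1,1,.05])
        if best is None or q.cost<best.cost: best=q
    print('ring centre',best.x[:2].round(2),'ear yaw',np.degrees(best.x[2]).round(2),'cost',best.cost.round(2),len(P))
    m=(r<13)&(abs(h)<6)&(r>9); print('plate h',np.median(h[m]))
    m=(r<12)&(h>12)&(h<26); print('fin top',np.percentile(h[m],70) if m.any() else None, xy[m].mean(0))
E
python3 -c "
from fin import *
st(); look('w17'); im=load('w17')[3]; cv2.imwrite('pics/w17z.png',cv2.resize(im[120:300,230:420],None,fx=3.2,fy=3.2))
"
```

```text
ring rel neck [-2.27, 0.75, 56.95] yaw -76.57 tilt [-0.12, -0.09] F [0.0, -0.4, 0.7] Tq [0.04, 0.27, -0.04] open 0.997 j [-0.88  0.04  2.09  0.62  0.88  1.43] 23.975
joints [-0.88  0.04  2.09  0.62  0.88  1.43] 23.975
```

View pics/w17z.png

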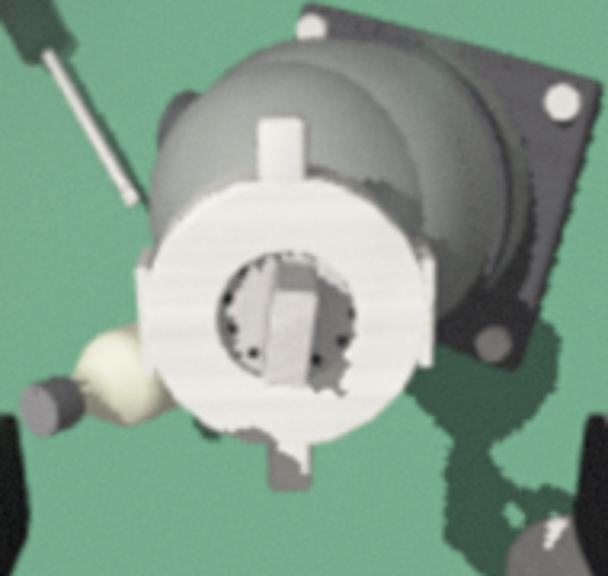

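```bash
python3 -c "
from fin import *
ringcheck('w17',(235,125,415,290))"
```

```text
flange top plane [0.0418 0.0374 4.2454] (want h 3) 3280
ring centre [0.84 1.76] ear yaw -75.76 cost 0.02 4791
plate h 0.1817422956324842
fin top 20.32199908703471 [ 0.63051472 -1.47650692]
```

The ring came out cocked about 3°, off-centre by 1.9 mm and at −76°, so I turned it past the stop and it pivoted on one pin. To mend it I'll regrip, back off a little, recentre, press down and then turn gently to the stop.

```bash
python3 -c "
from fin import *
p,T=tgt(-5,yaw=-75.8,dx=.6,dy=1.5); plan(p,T,3)"
```

```text
total travel [ 0.0802  0.0211 -0.13  ] rot [-0.0027 -0.0012  0.0033] per row [ 0.0267  0.007  -0.0433] [-0.0009 -0.0004  0.0011] deg/row 0.2679667424589822 mm/row 20.560100434725026
```

Request:
move_arm --targets '[{"travel": [0.0267,0.007,-0.0433],"rot": [-0.0027,-0.0012,0.0033],"hand": 85},{"travel": [0.0267,0.007,-0.0433],"rot": [0,0,0],"hand": 85},{"travel": [0.0267,0.007,-0.0433],"rot": [0,0,0],"hand": 85},{"travel": [0,0,0],"rot": [0,0,0],"hand": 85},{"travel": [0,0,0],"rot": [0,0,0],"hand": 85}]'

```text
clock: 24.65
position: [419.7, -292.5, 313.4]
tool_rot: [0.714, -0.228, -0.452, -0.484]
force: [0.3, 0.4, 0.6]
opening: 0.993
```

```bash
python3 -c "
from fin import *
st(); p,T=tgt(-14.5,yaw=-75.8,dx=.6,dy=1.5); plan(p,T,1)"
```

```text
ring rel neck [1.11, 1.11, -4.36] yaw -75.77 tilt [0.03, 0.02] F [0.6, 0.3, 0.3] Tq [0.0, 0.17, -0.03] open 0.993 j [-0.82  0.15  2.08  0.69  0.75  1.37] 24.65
total travel [ 0.0113  0.0034 -0.0225] rot [ 0.0002  0.0002 -0.0001] per row [ 0.0113  0.0034 -0.0225] [ 0.0002  0.0002 -0.0001] deg/row 0.05114169294655781 mm/row 10.152414137551927
```

Request:
move_arm --force 80 --targets '[{"travel": [0.0113,0.0034,-0.0225],"rot": [0,0,0],"hand": 85},{"travel": [0,0,0],"rot": [0,0,0],"hand": 85},{"travel": [0,0,0],"rot": [0,0,0],"hand": 50},{"travel": [0,0,0],"rot": [0,0,0],"hand": 50},{"travel": [0,0,0],"rot": [0,0,0],"hand": 50},{"travel": [0,0,0],"rot": [0,0,0],"hand": 50}]'

```text
clock: 25.4
position: [424.2, -291.3, 305.2]
tool_rot: [0.715, -0.228, -0.452, -0.483]
force: [-3.2, 0.6, 5.2]
opening: 0.701
```

```bash
python3 -c "
from fin import *
st(); look('w18'); im=load('w18')[3]; cv2.imwrite('pics/w18z.png',cv2.resize(im[120:330,220:430],None,fx=2.8,fy=2.8)); 
ringcheck('w18',(235,180,415,335))"
```

```text
ring rel neck [1.18, 1.05, -13.77] yaw -75.74 tilt [0.09, 0.07] F [0.0, 1.3, 6.0] Tq [0.17, 0.46, 0.04] open 0.701 j [-0.81  0.17  2.08  0.7   0.73  1.36] 25.4
joints [-0.81  0.17  2.08  0.7   0.73  1.36] 25.4
flange top plane [0.0347 0.0355 3.6351] (want h 3) 6198
ring centre [0.61 1.51] ear yaw -75.66 cost 348.22 9483
plate h 0.24661127675240385
fin top 20.223912128535385 [ 0.72079789 -2.55190201]
```

View pics/w18z.png

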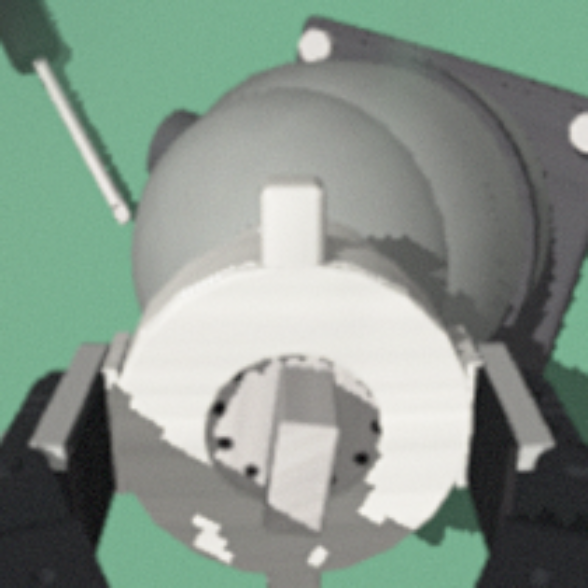

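```bash
python3 -c "
from fin import *
ringcheck('w16',(235,180,415,335))
ringcheck('w15',(235,180,415,335))"
```

```text
flange top plane [0.0032 0.0112 3.0515] (want h 3) 6147
ring centre [1.3  1.53] ear yaw -76.54 cost 339.11 9852
plate h 0.18781594157412326
fin top 20.175874915001977 [ 0.75532701 -2.6315623 ]
flange top plane [-0.0085  0.0065 -0.7782] (want h 3) 527
ring centre [0. 0.] ear yaw -100.0 cost 0.0 742
plate h 0.4486898266035604
fin top 20.187641216166192 [1.52347809 0.52894847]
```

While held (w16) the ring was home and flat, with the flange top at 3.05. My small lift and sideways step before releasing cocked it. I'll un-tilt it in the grip, recentre, back off a few degrees and press it down.

Request:
move_arm --targets '[{"travel": [0.0032,0.0045,0.0012],"rot": [-0.0072,0.0022,0.0037],"hand": 50},{"travel": [0.0032,0.0045,0.0012],"rot": [-0.0072,0.0022,0.0037],"hand": 50},{"travel": [0.0031,0.0045,0.0013],"rot": [-0.0071,0.0021,0.0037],"hand": 50},{"travel": [0,0,0],"rot": [0,0,0],"hand": 50}]'

```text
clock: 25.95
position: [427.6, -285.1, 306.8]
tool_rot: [0.729, -0.234, -0.46, -0.449]
force: [-9.0, 3.4, 11.4]
opening: 0.703
```

```bash
python3 -c "
from fin import *
st(); look('w19'); ringcheck('w19',(235,180,415,335))"
```

```text
ring rel neck [0.22, 0.63, -14.46] yaw -72.3 tilt [2.01, -1.89] F [-1.3, 5.4, 13.9] Tq [0.93, 0.4, -0.14] open 0.703 j [-0.78  0.16  2.09  0.64  0.69  1.38] 25.95
joints [-0.78  0.16  2.09  0.64  0.69  1.38] 25.95
flange top plane [-2.2000e-03  6.8000e-03  3.0449e+00] (want h 3) 6185
ring centre [0.06 1.65] ear yaw -72.22 cost 322.66 9863
plate h 0.19533074736718428
fin top 20.161271022229062 [ 0.676087   -2.25066562]
```

Flat and down (3.04), yaw −72.2. I'll release with no arm motion, wait, and look before lifting.

Request:
move_arm --targets '[{"travel": [0,0,0],"rot": [0,0,0],"hand": 85},{"travel": [0,0,0],"rot": [0,0,0],"hand": 85},{"travel": [0,0,0],"rot": [0,0,0],"hand": 85}]'

```text
clock: 26.38
position: [428.1, -286.0, 305.9]
tool_rot: [0.729, -0.236, -0.459, -0.449]
force: [0.0, 0.2, -0.5]
opening: 0.988
```

```bash
python3 -c "
from fin import *
st(); look('w20'); ringcheck('w20',(245,170,405,335))"
```

```text
ring rel neck [-0.05, -0.88, -15.39] yaw -72.33 tilt [2.19, -1.9] F [-0.2, 0.2, -0.5] Tq [0.06, 0.22, -0.03] open 0.988 j [-0.78  0.16  2.09  0.64  0.69  1.38] 26.375
joints [-0.78  0.16  2.09  0.64  0.69  1.38] 26.375
flange top plane [0.038  0.0383 4.07  ] (want h 3) 6321
ring centre [-0.34  1.5 ] ear yaw -71.91 cost 0.27 9254
plate h 0.21320742084145528
fin top 20.169404440605344 [ 0.6435214  -2.35803968]
```

View pics/w20.png

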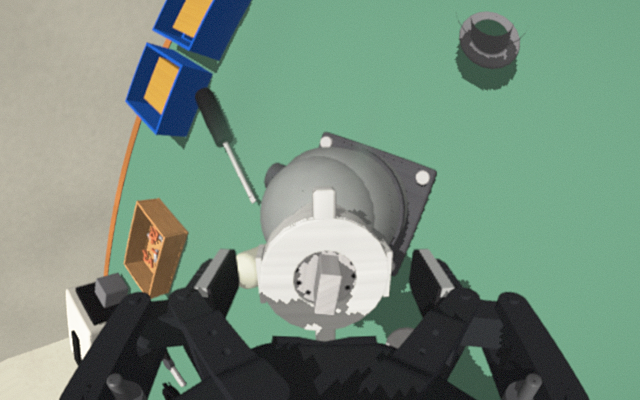

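Even with no arm motion it cocked the same way. The pads swing back as they open and drag one side of the ring up (the +x side, on the jaw axis), and friction holds it there. I'll back off, close the fingers, and press that side of the flange down lightly.

Request:
move_arm --targets '[{"travel": [-0.02,-0.0046,0.0355],"rot": [0,0,0],"hand": 85},{"travel": [-0.04,-0.0092,0.071],"rot": [0,0,0],"hand": 85},{"travel": [-0.04,-0.0092,0.071],"rot": [0,0,0],"hand": 40},{"travel": [0,0,0],"rot": [0,0,0],"hand": 0},{"travel": [0,0,0],"rot": [0,0,0],"hand": 0},{"travel": [0,0,0],"rot": [0,0,0],"hand": 0}]'

```text
clock: 27.18
position: [387.9, -294.6, 376.1]
tool_rot: [0.729, -0.235, -0.46, -0.449]
force: [-0.0, 0.1, -0.9]
opening: 0.142
```

```bash
python3 -c "
from fin import *
look('w21'); ringcheck('w21',(245,130,405,280)); p,T=tgt(25,yaw=-72,x=173,z=0,dx=27.5,dy=10); plan(p,T,3); im=load('w21')[3]; cv2.imwrite('pics/w21z.png',cv2.resize(im[110:340,210:430],None,fx=2.6,fy=2.6))"
```

```text
joints [-0.86  0.    2.09  0.56  0.85  1.43] 27.175
flange top plane [0.0401 0.0389 4.0795] (want h 3) 2732
ring centre [-0.27  1.88] ear yaw -72.01 cost 0.03 4046
plate h 0.16750172234328714
fin top 20.30407365794994 [ 0.41086697 -1.56759377]
total travel [ 0.0925  0.0302 -0.0555] rot [ 0.0113 -0.0085  0.0073] per row [ 0.0308  0.0101 -0.0185] [ 0.0038 -0.0028  0.0024] deg/row 0.9550257865104084 mm/row 14.937504096056303
```

View pics/w21z.png

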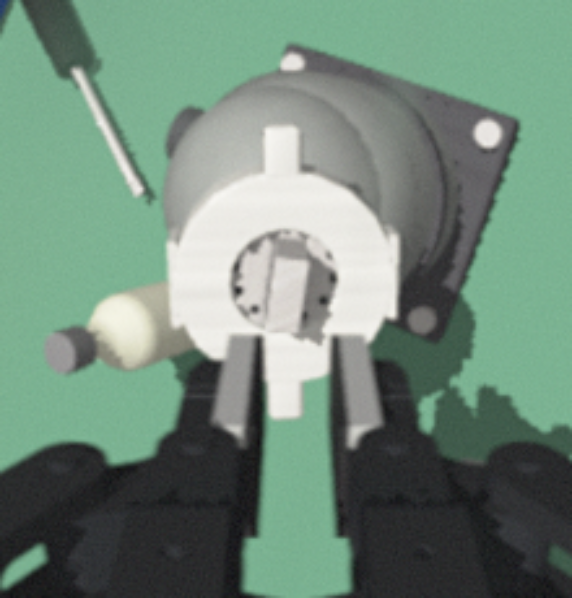

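```bash
python3 -c "
from fin import *
p,T=tgt(14,yaw=-72,x=173,z=0,dx=22,dy=22.5); plan(p,T,4)"
```

```text
total travel [ 0.0873  0.061  -0.0862] rot [ 0.0113 -0.0085  0.0073] per row [ 0.0218  0.0153 -0.0216] [ 0.0028 -0.0021  0.0018] deg/row 0.7162693398828063 mm/row 13.702473012662741
```

Request:
move_arm --targets '[{"travel": [0.0218,0.0153,-0.0216],"rot": [0.0028,-0.0021,0.0018],"hand": 0},{"travel": [0.0218,0.0153,-0.0216],"rot": [0.0028,-0.0021,0.0018],"hand": 0},{"travel": [0.0218,0.0153,-0.0216],"rot": [0.0028,-0.0021,0.0018],"hand": 0},{"travel": [0.0218,0.0153,-0.0216],"rot": [0.0028,-0.0021,0.0018],"hand": 0},{"travel": [0,0,0],"rot": [0,0,0],"hand": 0}]'

```text
clock: 27.85
position: [423.2, -269.7, 341.3]
tool_rot: [0.729, -0.213, -0.46, -0.46]
force: [0.2, 0.3, 0.1]
opening: -0.001
```

```bash
python3 -c "
from fin import *
st(x=173,z=0); p,T=tgt(7.5,yaw=-72,x=173,z=0,dx=22,dy=22.5); plan(p,T,1);look('w22'); im=load('w22')[3]; cv2.imwrite('pics/w22z.png',cv2.resize(im[110:340,210:430],None,fx=2.6,fy=2.6))"
```

```text
ring rel neck [22.23, 22.96, 13.6] yaw -71.96 tilt [-0.02, -0.03] F [0.3, 0.2, -0.0] Tq [0.03, 0.22, -0.01] open -0.001 j [-0.78  0.08  2.09  0.64  0.78  1.4 ] 27.85
total travel [ 0.007   0.0006 -0.0136] rot [ 0.0001 -0.0002 -0.0003] per row [ 0.007   0.0006 -0.0136] [ 0.0001 -0.0002 -0.0003] deg/row 0.05574779800263586 mm/row 6.121689700077074
joints [-0.78  0.08  2.09  0.64  0.78  1.4 ] 27.85
```

View pics/w22z.png

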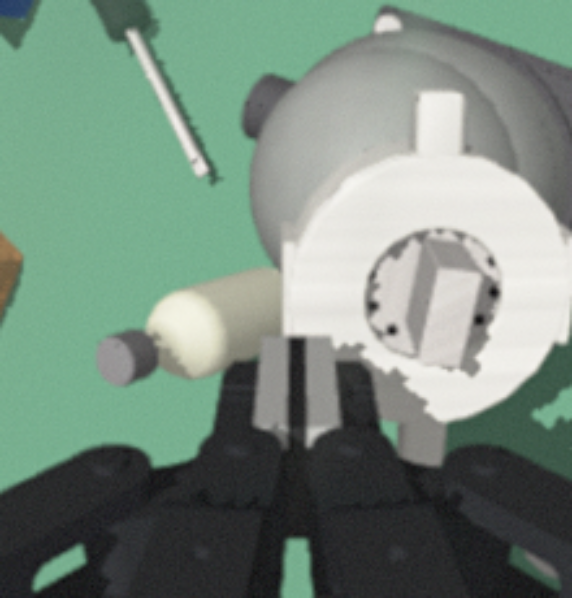

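```bash
python3 -c "
from fin import *
p,T=tgt(7.0,yaw=-72,x=173,z=0,dx=17,dy=18); plan(p,T,2)"
```

```text
total travel [-0.0002 -0.0116 -0.0225] rot [ 0.0004  0.0001 -0.0001] per row [-0.0001 -0.0058 -0.0112] [ 0.0002  0.     -0.    ] deg/row 0.03657637986496734 mm/row 5.056182857235166
```

Request:
move_arm --targets '[{"travel": [-0.0001,-0.0058,-0.0112],"rot": [0.0004,0,0],"hand": 0},{"travel": [-0.0001,-0.0058,-0.0112],"rot": [0,0,0],"hand": 0},{"travel": [0,0,0],"rot": [0,0,0],"hand": 0}]'

```text
clock: 28.28
position: [422.5, -275.5, 333.3]
tool_rot: [0.729, -0.213, -0.459, -0.46]
force: [-0.4, 0.6, -0.7]
opening: -0.002
```

```bash
python3 -c "
from fin import *
st(x=173,z=0)"
```

```text
ring rel neck [16.69, 17.19, 7.63] yaw -72.06 tilt [0.07, 0.03] F [-0.5, 0.6, -0.5] Tq [-0.04, 0.26, -0.02] open -0.002 j [-0.79  0.1   2.09  0.66  0.77  1.38] 28.275
```

Request:
move_arm --targets '[{"travel": [0.0018,0.0004,-0.0032],"rot": [0,0,0],"hand": 0},{"travel": [0,0,0],"rot": [0,0,0],"hand": 0}]'

```text
clock: 28.52
position: [423.5, -275.1, 332.4]
tool_rot: [0.73, -0.213, -0.459, -0.46]
force: [0.2, -1.3, 0.4]
opening: 0.003
```

```bash
python3 -c "
from fin import *
st(x=173,z=0)"
```

```text
ring rel neck [17.24, 17.35, 6.32] yaw -72.01 tilt [0.08, 0.06] F [0.1, -1.3, 0.4] Tq [0.04, 0.22, 0.07] open 0.003 j [-0.78  0.1   2.09  0.66  0.76  1.37] 28.525
```

Request:
move_arm --targets '[{"travel": [0.0018,0.0004,-0.0032],"rot": [0,0,0],"hand": 0},{"travel": [0,0,0],"rot": [0,0,0],"hand": 0}]'

```text
clock: 28.78
position: [424.4, -274.9, 331.2]
tool_rot: [0.73, -0.213, -0.459, -0.46]
force: [0.8, -0.1, 0.1]
opening: -0.003
```

```bash
python3 -c "
from fin import *
st(x=173,z=0)"
```

```text
ring rel neck [17.42, 17.33, 4.84] yaw -71.99 tilt [0.08, 0.07] F [0.7, -0.2, -0.3] Tq [0.03, 0.23, 0.0] open -0.003 j [-0.78  0.11  2.09  0.66  0.76  1.37] 28.775
```

Request:
move_arm --targets '[{"travel": [0.0018,0.0004,-0.0032],"rot": [0,0,0],"hand": 0},{"travel": [0,0,0],"rot": [0,0,0],"hand": 0}]'

```text
clock: 29.02
position: [425.0, -274.7, 330.2]
tool_rot: [0.73, -0.213, -0.459, -0.46]
force: [-1.2, 0.8, 3.6]
opening: 0.002
```

```bash
python3 -c "
from fin import *
st(x=173,z=0); look('w23');ringcheck('w23',(245,130,420,290))"
```

```text
ring rel neck [17.55, 17.42, 3.6] yaw -71.99 tilt [0.06, 0.08] F [1.0, 1.0, 3.6] Tq [0.18, 0.19, -0.01] open 0.002 j [-0.78  0.11  2.09  0.66  0.76  1.37] 29.025
joints [-0.78  0.11  2.09  0.66  0.76  1.37] 29.025
flange top plane [-1.2900e-02 -9.0000e-04  3.4188e+00] (want h 3) 4325
ring centre [0.52 1.83] ear yaw -71.99 cost 0.0 6401
plate h 0.2388680704431256
fin top 20.201300509026176 [ 1.38428476 -0.89203406]
```

Request:
move_arm --targets '[{"travel": [0.0012,0.0003,-0.0022],"rot": [0,0,0],"hand": 0},{"travel": [0,0,0],"rot": [0,0,0],"hand": 0}]'

```text
clock: 29.32
position: [425.3, -274.7, 329.9]
tool_rot: [0.73, -0.212, -0.459, -0.46]
force: [-6.3, 1.0, 9.7]
opening: -0.002
```

```bash
python3 -c "
from fin import *
st(x=173,z=0); look('w24');ringcheck('w24',(245,130,420,290))"
```

```text
ring rel neck [17.6, 17.44, 3.28] yaw -71.93 tilt [0.04, 0.07] F [-0.3, 2.4, 11.4] Tq [0.52, 0.5, -0.01] open -0.002 j [-0.78  0.11  2.09  0.66  0.76  1.37] 29.325
joints [-0.78  0.11  2.09  0.66  0.76  1.37] 29.325
flange top plane [-0.0283 -0.0143  3.7253] (want h 3) 4338
ring centre [0.62 1.72] ear yaw -71.59 cost 0.08 6328
plate h 0.1275745541580662
fin top 20.197928225417993 [ 1.38732656 -0.90360792]
```

Request:
move_arm --targets '[{"travel": [-0.0122,-0.0028,0.0217],"rot": [0,0,0],"hand": 0},{"travel": [0,0,0],"rot": [0,0,0],"hand": 0},{"travel": [0,0,0],"rot": [0,0,0],"hand": 0}]'

```text
clock: 29.75
position: [420.5, -275.8, 337.4]
tool_rot: [0.73, -0.213, -0.459, -0.46]
force: [0.4, 0.6, 0.3]
opening: -0.001
```

```bash
python3 -c "
from fin import *
st(x=173,z=0); look('w25');ringcheck('w25',(245,130,420,290))"
```

```text
ring rel neck [17.02, 17.4, 12.21] yaw -72.01 tilt [0.08, 0.04] F [0.5, 0.5, -0.0] Tq [0.01, 0.21, -0.03] open -0.001 j [-0.79  0.09  2.09  0.65  0.78  1.38] 29.75
joints [-0.79  0.09  2.09  0.65  0.78  1.38] 29.75
flange top plane [2.0000e-04 7.7000e-03 3.0904e+00] (want h 3) 4122
ring centre [-0.28  1.57] ear yaw -70.76 cost 0.03 6395
plate h 0.20734914107505
fin top 20.217498055726956 [ 1.06398195 -1.31193317]
```

Now flat and down: slopes ≤0.008, flange top at 3.09 mm. Its yaw reads −70.8°, so I'll nudge the upper ear gently clockwise against the stop with closed fingers.

```bash
python3 -c "
from fin import *
p,T=tgt(38,yaw=-72,x=173,z=0,dx=31,dy=-33.5); plan(p,T,2)
p2,T=tgt(40,yaw=-72,x=173,z=0,dx=17,dy=17.4); plan(p2,T,1)"
```

```text
total travel [ 0.0271 -0.1251  0.0738] rot [0.0002 0.0002 0.0003] per row [ 0.0135 -0.0626  0.0369] [0.0001 0.0001 0.0001] deg/row 0.03622016265873027 mm/row 29.558407499687195
total travel [-0.0335 -0.0085  0.0607] rot [0.0002 0.0002 0.0003] per row [-0.0335 -0.0085  0.0607] [0.0002 0.0002 0.0003] deg/row 0.07244032531746054 mm/row 27.924591393313182
```

Request:
move_arm --targets '[{"travel": [-0.0335,-0.0085,0.0607],"rot": [0,0,0],"hand": 0},{"travel": [0.03,-0.0583,0.0066],"rot": [0,0,0],"hand": 0},{"travel": [0.03,-0.0583,0.0065],"rot": [0,0,0],"hand": 0},{"travel": [0,0,0],"rot": [0,0,0],"hand": 0},{"travel": [0,0,0],"rot": [0,0,0],"hand": 0}]'

```text
clock: 30.42
position: [430.8, -325.1, 366.2]
tool_rot: [0.729, -0.213, -0.46, -0.46]
force: [0.1, -0.1, -0.3]
opening: -0.001
```

```bash
python3 -c "
from fin import *
st(x=173,z=0); look('w26');ringcheck('w26',(200,120,420,300)); p,T=tgt(-3,yaw=-72,x=173,z=0,dx=31,dy=-33.5); plan(p,T,3);"
```

```text
ring rel neck [30.33, -32.57, 37.66] yaw -72.03 tilt [-0.06, -0.01] F [-0.1, -0.1, -0.3] Tq [-0.0, 0.25, -0.02] open -0.001 j [-0.85  0.13  1.98  0.62  0.86  1.39] 30.425
joints [-0.85  0.13  1.98  0.62  0.86  1.39] 30.425
flange top plane [-0.005   0.0174  3.1298] (want h 3) 828
ring centre [ 2.92 -9.46] ear yaw 5.66 cost 0.0 1392
plate h 0.12637609694693505
fin top 16.145505720038635 [ -2.06440775 -10.657266  ]
total travel [ 0.0515  0.0094 -0.0873] rot [-0.0003 -0.0001  0.    ] per row [ 0.0172  0.0031 -0.0291] [-0.0001 -0.      0.    ] deg/row 0.020448579852318103 mm/row 13.574744380644864
```

View pics/w26.png

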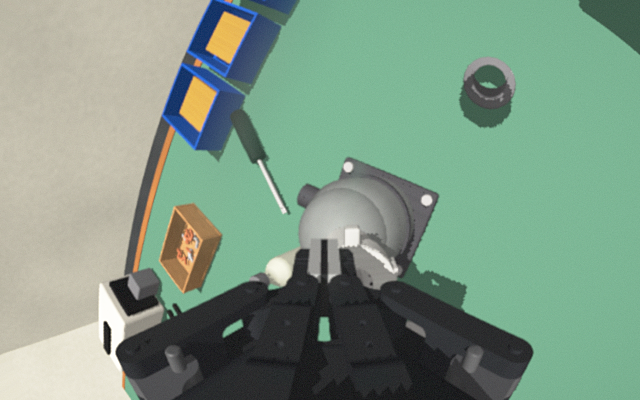

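The finger is left of the upper ear. Pushing to image right is clockwise. Descend, then nudge.

Request:
move_arm --targets '[{"travel": [0.0172,0.0031,-0.0291],"rot": [0,0,0],"hand": 0},{"travel": [0.0172,0.0031,-0.0291],"rot": [0,0,0],"hand": 0},{"travel": [0.0172,0.0031,-0.0291],"rot": [0,0,0],"hand": 0},{"travel": [0,0,0],"rot": [0,0,0],"hand": 0},{"travel": [0,0,0],"rot": [0,0,0],"hand": 0}]'

```text
clock: 31.1
position: [452.0, -322.0, 332.0]
tool_rot: [0.73, -0.213, -0.459, -0.46]
force: [0.1, -0.5, 0.1]
opening: -0.004
```

```bash
python3 -c "
from fin import *
st(x=173,z=0); look('w27'); im=load('w27')[3]; cv2.imwrite('pics/w27z.png',cv2.resize(im[170:330,230:430],None,fx=3.5,fy=3.5))
print((np.array([-.95,-.31])@np.array([ex,ey]))/400)"
```

```text
ring rel neck [31.86, -34.69, -2.62] yaw -72.0 tilt [0.05, 0.05] F [0.1, -0.5, 0.1] Tq [-0.03, 0.19, -0.08] open -0.004 j [-0.81  0.2   1.98  0.65  0.79  1.36] 31.1
joints [-0.81  0.2   1.98  0.65  0.79  1.36] 31.1
[-0.00182976 -0.00121782 -0.0011875 ]
```

View pics/w27z.png

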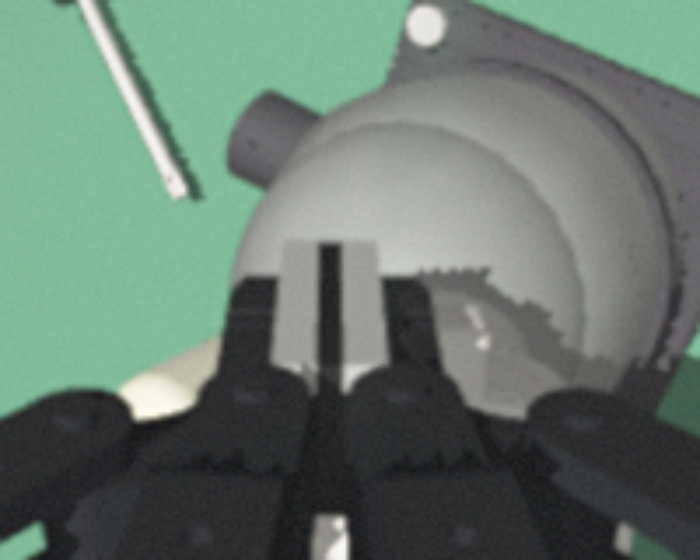

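Request:
move_arm --targets '[{"travel": [-0.0037,-0.0024,-0.0024],"rot": [0,0,0],"hand": 0},{"travel": [0,0,0],"rot": [0,0,0],"hand": 0}]'

```text
clock: 31.4
position: [450.2, -323.3, 331.6]
tool_rot: [0.73, -0.213, -0.459, -0.46]
force: [0.4, 0.5, 0.0]
opening: 0.0
```

```bash
python3 -c "
from fin import *
st(x=173,z=0)"
```

```text
ring rel neck [29.98, -35.69, -1.96] yaw -72.01 tilt [0.11, 0.07] F [0.4, 0.4, -0.2] Tq [0.02, 0.29, 0.06] open 0.0 j [-0.81  0.2   1.98  0.65  0.79  1.36] 31.4
```

Request:
move_arm --targets '[{"travel": [-0.0037,-0.0024,-0.0024],"rot": [0,0,0],"hand": 0},{"travel": [0,0,0],"rot": [0,0,0],"hand": 0}]'

```text
clock: 31.65
position: [448.7, -324.1, 330.3]
tool_rot: [0.73, -0.213, -0.459, -0.46]
force: [-0.0, 0.5, -0.1]
opening: -0.003
```

```bash
python3 -c "
from fin import *
st(x=173,z=0)"
```

```text
ring rel neck [27.86, -36.02, -2.25] yaw -72.01 tilt [0.08, 0.05] F [0.0, 0.5, -0.1] Tq [0.01, 0.24, 0.07] open -0.003 j [-0.82  0.2   1.98  0.65  0.79  1.35] 31.65
```

Request:
move_arm --targets '[{"travel": [-0.0033,0.0006,-0.0018],"rot": [0,0,0],"hand": 0},{"travel": [0,0,0],"rot": [0,0,0],"hand": 0}]'

```text
clock: 31.9
position: [447.4, -323.7, 329.4]
tool_rot: [0.73, -0.213, -0.459, -0.46]
force: [-0.4, 0.0, 0.2]
opening: -0.001
```

```bash
python3 -c "
from fin import *
st(x=173,z=0)"
```

```text
ring rel neck [26.43, -35.31, -2.42] yaw -72.01 tilt [0.06, 0.05] F [-0.3, 0.1, 0.4] Tq [0.03, 0.26, -0.01] open -0.001 j [-0.82  0.2   1.98  0.65  0.79  1.35] 31.9
```

Request:
move_arm --targets '[{"travel": [-0.0028,-0.0018,-0.0018],"rot": [0,0,0],"hand": 0},{"travel": [0,0,0],"rot": [0,0,0],"hand": 0}]'

```text
clock: 32.15
position: [446.4, -324.5, 328.8]
tool_rot: [0.73, -0.213, -0.459, -0.46]
force: [-0.9, -0.0, -0.1]
opening: 0.003
```

```bash
python3 -c "
from fin import *
st(x=173,z=0)"
```

```text
ring rel neck [25.06, -35.92, -2.39] yaw -72.01 tilt [0.07, 0.05] F [-0.8, 0.2, 0.4] Tq [0.01, 0.26, 0.03] open 0.003 j [-0.82  0.2   1.98  0.66  0.79  1.35] 32.15
```

Request:
move_arm --targets '[{"travel": [-0.0024,-0.0008,-0.0014],"rot": [0,0,0],"hand": 0},{"travel": [0,0,0],"rot": [0,0,0],"hand": 0}]'

```text
clock: 32.4
position: [445.7, -324.9, 328.6]
tool_rot: [0.73, -0.213, -0.459, -0.46]
force: [1.5, -0.0, -0.2]
opening: 0.002
```

```bash
python3 -c "
from fin import *
st(x=173,z=0)"
```

```text
ring rel neck [24.47, -36.15, -2.21] yaw -72.01 tilt [0.09, 0.1] F [1.2, -0.4, -0.9] Tq [-0.01, 0.03, 0.03] open 0.002 j [-0.82  0.2   1.98  0.66  0.79  1.34] 32.4
```

Request:
move_arm --targets '[{"travel": [-0.0018,-0.001,-0.0012],"rot": [0,0,0],"hand": 0},{"travel": [0,0,0],"rot": [0,0,0],"hand": 0}]'

```text
clock: 32.65
position: [445.2, -325.2, 328.3]
tool_rot: [0.73, -0.213, -0.458, -0.46]
force: [3.3, 1.8, 2.3]
opening: -0.003
```

```bash
python3 -c "
from fin import *
st(x=173,z=0)"
```

```text
ring rel neck [24.02, -36.38, -2.12] yaw -72.02 tilt [0.09, 0.14] F [4.3, 1.0, 0.2] Tq [0.09, -0.49, -0.0] open -0.003 j [-0.82  0.2   1.99  0.66  0.79  1.34] 32.65
```

Request:
move_arm --targets '[{"travel": [-0.002,-0.001,-0.0013],"rot": [0,0,0],"hand": 0},{"travel": [0,0,0],"rot": [0,0,0],"hand": 0}]'

```text
clock: 32.9
position: [444.7, -325.5, 328.2]
tool_rot: [0.73, -0.212, -0.458, -0.461]
force: [6.4, 2.0, 1.7]
opening: -0.002
```

```bash
python3 -c "
from fin import *
st(x=173,z=0)"
```

```text
ring rel neck [23.66, -36.58, -2.01] yaw -72.03 tilt [0.09, 0.2] F [6.7, 0.5, -1.9] Tq [0.16, -0.86, -0.01] open -0.002 j [-0.83  0.2   1.99  0.66  0.79  1.34] 32.9
```

Request:
move_arm --targets '[{"travel": [-0.002,-0.001,-0.0013],"rot": [0,0,0],"hand": 0},{"travel": [0,0,0],"rot": [0,0,0],"hand": 0}]'

```text
clock: 33.15
position: [444.3, -325.8, 328.0]
tool_rot: [0.73, -0.212, -0.458, -0.461]
force: [7.4, 2.7, 2.4]
opening: -0.002
```

```bash
python3 -c "
from fin import *
st(x=173,z=0)"
```

```text
ring rel neck [23.41, -36.69, -1.94] yaw -72.04 tilt [0.07, 0.27] F [8.0, 1.0, -1.8] Tq [0.21, -1.11, -0.06] open -0.002 j [-0.83  0.2   1.99  0.66  0.79  1.34] 33.15
```

8 N on the ear and it no longer yields, so it is at the stop. Backing off to inspect.

Request:
move_arm --targets '[{"travel": [0.011,0.0073,0.0071],"rot": [0,0,0],"hand": 0},{"travel": [0.011,0.0073,0.0071],"rot": [0,0,0],"hand": 0},{"travel": [-0.045,-0.0104,0.08],"rot": [0,0,0],"hand": 0},{"travel": [-0.058,0.013,0.08],"rot": [0,0,0],"hand": 0},{"travel": [-0.058,0.06,0.03],"rot": [0,0,0],"hand": 40},{"travel": [0,0,0],"rot": [0,0,0],"hand": 85},{"travel": [0,0,0],"rot": [0,0,0],"hand": 85},{"travel": [0,0,0],"rot": [0,0,0],"hand": 85},{"travel": [0,0,0],"rot": [0,0,0],"hand": 85}]'

```text
clock: 34.28
position: [387.8, -295.4, 407.8]
tool_rot: [0.729, -0.213, -0.459, -0.46]
force: [-0.4, -0.3, -0.5]
opening: 0.995
```

```bash
python3 -c "
from fin import *
st(x=173,z=0); look('w28');ringcheck('w28',(230,100,420,300)); im=load('w28')[3]; cv2.imwrite('pics/w28z.png',cv2.resize(im[100:290,220:430],None,fx=3,fy=3))"
```

```text
ring rel neck [20.74, 5.78, 91.28] yaw -72.03 tilt [0.02, 0.02] F [-0.6, -0.2, -0.2] Tq [0.03, 0.27, -0.0] open 0.995 j [-0.87 -0.03  2.05  0.58  0.95  1.42] 34.275
joints [-0.87 -0.03  2.05  0.58  0.95  1.42] 34.275
flange top plane [-2.0000e-04  7.9000e-03  3.0613e+00] (want h 3) 2372
ring centre [-0.46  1.37] ear yaw -70.63 cost 0.1 3767
plate h 0.14079475346886194
fin top 20.178545698408747 [ 0.51679776 -1.2501691 ]
```

View pics/w28z.png

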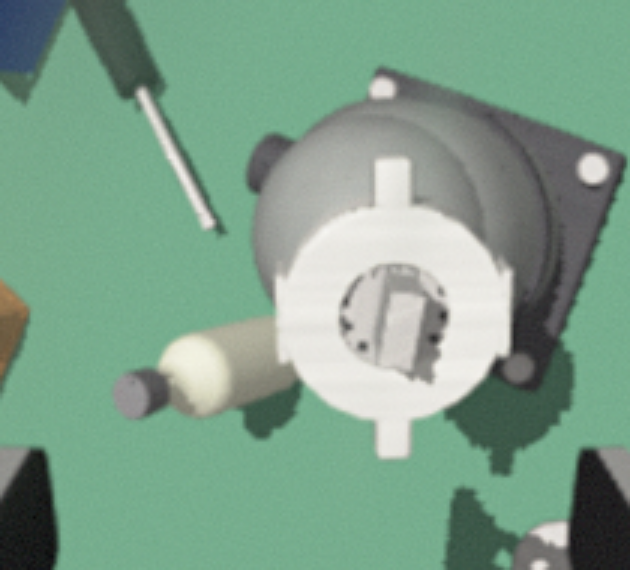

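Ring flat, down and stable, and unchanged by the nudge. Last, I'll check the bystanders against the first top and scene pictures.

```bash
python3 -c "
from fin import *
look('t2',cam='top'); look('s2',cam='scene')
a=cv2.imread('pics/scene0.png');b=cv2.imread('pics/s2.png'); a2=cv2.imread('pics/top0.png');b2=cv2.imread('pics/t2.png')
o=np.vstack([np.hstack([cv2.resize(a[150:290,200:470],(400,208)),cv2.resize(b[150:290,200:470],(400,208))]),np.hstack([cv2.resize(a2[110:310,170:450],(400,286)),cv2.resize(b2[110:310,170:450],(400,286))])])
cv2.imwrite('pics/cmp.png',o)"
```

```text
joints [-0.87 -0.03  2.05  0.58  0.95  1.42] 34.325
joints [-0.87 -0.03  2.05  0.58  0.95  1.42] 34.375
```

View pics/cmp.png

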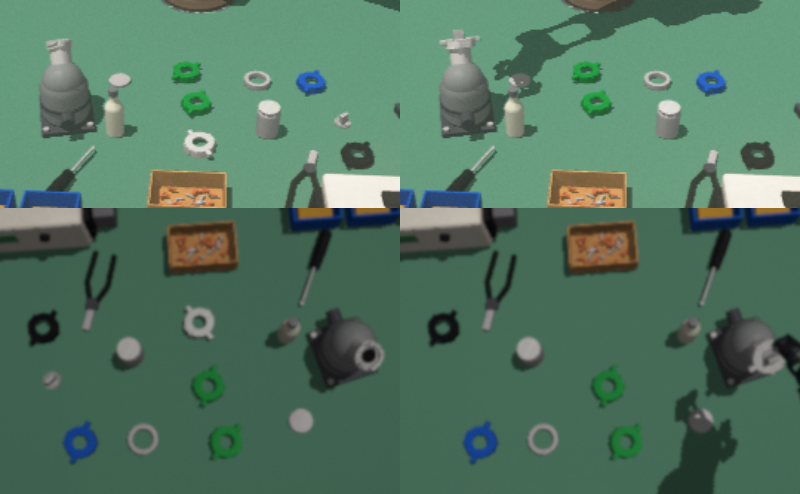

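Before and after match apart from the disc and the ring, so I'm handing in.

```bash
python3 -c "
from plant import robot
print(robot.hand_in(), robot.sense()['clock'])"
```

```text
the job is handed in; nothing more can be done
the job is handed in; nothing more can be done
```

The strainer disc is seated in the mouth and the lug ring is screwed down over it against its stop. I handed the job in at about 34 s with the gripper open and clear.

- **Disc:** it bottomed at 5.2 mm below the rim under about 8 N. After I let go, the plate read flat and flush with the rim.
- **Ring:** I set it on at the entry gaps, pressed it down and turned it clockwise. It was home by about 60°, and resistance came at about 73°.
- **Trouble on the way:** I turned it on to about 76°, where it shifted sideways. Each release then left it cocked by about 3°, probably because the opening pads dragged one side up. I pressed the raised side down with closed fingers, then pushed the ear clockwise with 8 N; it did not turn further.
- **Last checks:** the flange top is flat and 3.06 mm above the rim (3 mm expected). In the pictures the bystanders are where they started.
- **What disagreed:** the ears read 70.6°, against 72° for the stop, and the ring's centre reads about 1.4 mm off the axis. That is within the 2 mm play and roughly what my measurement can resolve.

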